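Uncover a docking bay, plug in its keyed amplifier modules, switch on

ROBOT

A 6-joint arm with a two-finger parallel gripper is mounted at the origin on the work surface. World frame = base frame: x ahead of the robot, y to its left, z up, the work surface at z = 0. Lengths are in m, angles in degrees, forces in N, time in s.
With the tool pointing down it reaches from about 0.25 to 0.775 m from the base axis. Payload 4 kg.
Tool frame: the origin (TCP) lies midway between the tips of the shut fingers; the grasp point (between the pads) lies 19 mm behind it; z points along the fingers, y is the line along which they close (so a half turn about z gives the same grasp; the last joint's range is limited). The gripper opens to 85 mm and grips with 20 to 120 N. Pads are 22 mm wide; open, the fingers measure 114 mm over their backs; the gripper's body (76 mm by 85 mm) begins 54 mm behind the grasp point. The pads swing forward as they close: fully open they stand 13 mm farther back than shut.
Start: joints at [-69.849, 4.996, 78.535, -0, 96.463, -5.907], TCP at [0.242, -0.494, 0.195] pointing down, gripper open.
Joint ranges: [-177.83, 177.83], [-43.37, 116.18], [15.69, 146.23], [-61.86, 241.86], [9.47, 152.12], [-147.06, 147.06]. Speed limits (degrees/s): [159.86, 159.86, 180, 180, 180, 180].

INTERFACE

Orientations are given as [roll, pitch, yaw] about the fixed x, y, z axes, in that order (R = Rz(yaw) Ry(pitch) Rx(roll)).
In Python, from plant import sense, grab_frame, camera_info, sign_off, search_frame, silhouettes gives the robot as it stands.
- The arm moves only by the tool send_rows, never from a script. Its argument "moves" is a list of rows, each a list of 7 numbers: the shift along the tool's x, y, z in units of 40 mm (1.0 is 40 mm), then the turn, a rotation vector about the tool's x, y, z in degrees, then the finger opening in mm, from 0 to 85.4. In form: [[tx, ty, tz, rx, ry, rz, claw], ...]. A call has 1 to 8 rows; each row is the pose to reach, as a shift and turn from the pose commanded when the call began, along the tool's axes at that moment; what a row does not reach only later rows make up. A row lasts 1/10 s, in which the tool goes at most 50 mm and 8.59 degrees, less where a joint would pass 70% of its speed; a pose out of reach is approached as far as the arm can. A call with a gripper value outside its range is refused whole. The fingers move at their own pace and stop on an object; "squeeze" is the grip in N (left out, the last holds). Time passes only in rows, so rows that repeat a pose let the fingers close. It gives the time, the measured TCP pose, the force, the opening and the grip force at its end, in the units of the state.
- sense(): the state, without advancing time (a new reading comes with each control period).
- grab_frame(name): name is "side" or "top"; returns the picture (480x640x3 uint8, blue, green, red); there is no depth.
- camera_info(name): a dict with "camera_matrix" (3x3 intrinsics, pixels), "k1" (the pictures are not rectified: a ray, as slopes to the right and down, at radius r is drawn at 1 + k1 r^2 times it, then the intrinsics apply), "R" (3x3) and "t" (3): a world point X has camera coordinates R X + t. Camera axes: x right, y down, z forward; pixel columns grow to the right and rows downward; lengths in m; the calibration is good to about 2 mm. A picture is of the moment at which its call begins. camera_info takes no time and is no camera call.
- sign_off(): hands the job in; it is judged then, once.
Trained networks look in the newest picture that a camera, given by its name, has taken for a name from the list of things; names that differ only in an ending like _2 or _b are one class to them, and where a whole thing is asked for, a point or a joint stands for the part that bears it (a point fixed in the world has none). Each returns a list of dicts, best first, with "conf" (0 to 1); they miss things now and then, are a little off and sometimes report something else, mostly with a low value. They report only what shows in the picture. A call takes as long as a camera call.
- search_frame(target, camera): "extent" ([left, top, width, height] in pixels, round what is visible of it).
- silhouettes(target, camera): "region" (480x640 bool, what is visible of it) and "extent" ([left, top, width, height] in pixels, round what is visible of it).
The state is a dict: "t": time; "joints": joint angles; "joint_vel": joint speeds; "effort": joint torques, N m; "position": TCP position; "ee_rot": TCP orientation; "contact_force": force on the tool from outside, world axes, zero at the start; "moment": the same for the moment, N m; "width": finger opening in m; "finger_force": force on a finger pad.
Only numpy, scipy, OpenCV 4.12 (cv2) and the standard library are available. Lean on these libraries where they do the work, as an engineer would, in place of code of your own. Each camera call takes 0.05 s, during which the arm holds its last target. There are 200 camera calls.

TASK

Get the recorder's docking bay ready: first take the dust cover off it by its handle and hang the cover by that handle on both prongs of the hook stand. Then plug every amplifier module on the table fully home into a socket of its own; a module goes in only one way round, its slightly narrower stepped end in the narrow end of the socket, so feel each one for its step and turn it end for end where needed. When all are in, push the power lever on the dock all the way over. Leave the gel bottle and the electrode box where they are.

Things in the scene. Friction and masses are not known exactly. Their poses are not given: they have to be found in the camera images.
- dock: Docking bay, a fixed white instrument 284 x 130 mm, 50 mm high, standing on the table; origin under its centre, z up, x along its row of four sockets (roughly away from the robot). A thin black strip on top runs along the -y side, where the narrow ends of the sockets are. A 30 mm high pod, 70 x 59 mm, juts from its +y side at x = -60 mm and carries the power lever.
- socket1 (a point): Centre of the mouth of socket 1 of 4, level with the dock's top, dock axes. All are alike, 72 mm apart: a pocket 22 mm deep, 93 mm long along dock y, 43 mm wide along dock x, but only 36 mm wide over the last 28 mm at its -y end. Straight walls, no chamfer; 1.5 mm play each side of a module. A module the wrong way round stops on the rim, 22 mm too high.
- socket2 (a point): Centre of the mouth of socket 2 of 4, level with the dock's top, dock axes. All are alike, 72 mm apart: a pocket 22 mm deep, 93 mm long along dock y, 43 mm wide along dock x, but only 36 mm wide over the last 28 mm at its -y end. Straight walls, no chamfer; 1.5 mm play each side of a module. A module the wrong way round stops on the rim, 22 mm too high.
- socket3 (a point): Centre of the mouth of socket 3 of 4, level with the dock's top, dock axes. All are alike, 72 mm apart: a pocket 22 mm deep, 93 mm long along dock y, 43 mm wide along dock x, but only 36 mm wide over the last 28 mm at its -y end. Straight walls, no chamfer; 1.5 mm play each side of a module. A module the wrong way round stops on the rim, 22 mm too high.
- socket4 (a point): Centre of the mouth of socket 4 of 4, level with the dock's top, dock axes. All are alike, 72 mm apart: a pocket 22 mm deep, 93 mm long along dock y, 43 mm wide along dock x, but only 36 mm wide over the last 28 mm at its -y end. Straight walls, no chamfer; 1.5 mm play each side of a module. A module the wrong way round stops on the rim, 22 mm too high.
- cover_grip (a point): Middle of the handle bar of the loose dust cover, which lies on the dock at the start. The cover is a grey plate 260 x 100 x 5 mm (0.25 kg); its handle is a steel bar 10 mm thick along the cover's x, 120 mm long between the centres of its two posts, with its axis 60 mm above the plate's underside. Axes of the cover: z up.
- stand: Fixed hook stand; origin on the table under its column (20 mm thick, 170 mm high), z up. Two parallel prongs 8 mm thick, at y = -35 and +35 mm, axes 170 mm above the table, point to its -x (towards the dock): level from a cross bar at x = 0 to x = -105 mm, then up to a tip 18 mm higher at x = -116 mm. Base plate x -120 to +50 mm, 150 mm wide, 10 mm thick. A hung cover's bar lies across both.
- hook_rest (a point): Where the middle of the handle bar lies when the cover hangs well: mid-way between the prongs, 70 mm out from the column, 9 mm above the prong axes; axes of the stand (the hung bar lies along its y).
- module1_mid (a point): Centre (half-way up) of a loose amplifier module: upright aluminium block 90 mm long (its x), 40 wide (y), 56 high (z up), 0.2 kg. Its ends look alike, but the last 28 mm at one end are stepped in to 33 mm wide, full height; +x or -x end, differs between modules, not told: pinch 30 mm from the middle to feel 33 or 40 mm. 3 or 4 of the 4 are present. Home, its centre is 6 mm above the dock top.
- module2_mid (a point): Centre (half-way up) of a loose amplifier module: upright aluminium block 90 mm long (its x), 40 wide (y), 56 high (z up), 0.2 kg. Its ends look alike, but the last 28 mm at one end are stepped in to 33 mm wide, full height; +x or -x end, differs between modules, not told: pinch 30 mm from the middle to feel 33 or 40 mm. 3 or 4 of the 4 are present. Home, its centre is 6 mm above the dock top.
- module3_mid (a point): Centre (half-way up) of a loose amplifier module: upright aluminium block 90 mm long (its x), 40 wide (y), 56 high (z up), 0.2 kg. Its ends look alike, but the last 28 mm at one end are stepped in to 33 mm wide, full height; +x or -x end, differs between modules, not told: pinch 30 mm from the middle to feel 33 or 40 mm. 3 or 4 of the 4 are present. Home, its centre is 6 mm above the dock top.
- module4_mid (a point): Centre (half-way up) of a loose amplifier module: upright aluminium block 90 mm long (its x), 40 wide (y), 56 high (z up), 0.2 kg. Its ends look alike, but the last 28 mm at one end are stepped in to 33 mm wide, full height; +x or -x end, differs between modules, not told: pinch 30 mm from the middle to feel 33 or 40 mm. 3 or 4 of the 4 are present. Home, its centre is 6 mm above the dock top.
- power (a joint): Power lever: 0 rad leaning to the dock's -x (towards the robot, as at the start), 1.0 rad pushed all the way over to the dock's +x; light, stays where it is left.
- power_tip (a point): Centre of the lever's black ball knob (26 mm across), 50 mm from the hinge; it swings in the dock's x-z plane about a hinge at dock x = -60, y = 97, z = 52 mm, from 24 mm on the -x side of the hinge to 24 mm on the +x side, 44 mm above the hinge at both ends. The grey block below it is 70 x 50 mm, its top 55 mm above the table.
- gel_bottle_mid (a point): Bystander: bottle of gel, 56 mm across, 150 mm high, standing beyond the dock; this is its centre. Leave it alone.
- electrode_box_mid (a point): Bystander: cardboard box 60 x 90 x 40 mm beyond the dock; this is its centre. Leave it alone.

How it is judged:
By the outcome, as a careful person would: the job done as asked, in the order asked, and still so for the second after the job is handed in, with the robot touching nothing.
Of module1, module2, module3, module4 only 3 to 4 are there at a start; the rules pass over those that are not, and their reading is None.
At some moment in a run one of module1, module2, module3, module4 may be knocked a few centimetres aside while the robot is not near it.
It also fails if it takes over 210 s, if anything falls off the work surface, if the arm or the gripper's body presses on something with over 40 N, if the wrist force passes 120 N, or if a joint passes its speed limit or range.

## Working session

There is one attempt and no reset: what is moved stays moved. The work goes in short steps, Python scripts to look and compute and a tool call to move; the robot and the scene stay as the last step left them, time stands still between calls to the robot, and variables do not carry over. Pictures are saved under pics/ and viewed, at most 14 in all, crops included, and the job is handed in when it is done.

Besides the shell and the picture viewer there is one more tool, called after "Request:" as a command line: name --pt "numbers of a row" for each row, then --argument value for the rest. send_rows: Moves the arm, as the interface text tells. Its arguments: {"type":"object","properties":{"moves":{"type":"array","items":{"type":"array","items":{"type":"number"}}},"squeeze":{"type":"number"}},"required":["moves"]}

```bash
mkdir -p pics; ls; python3 - <<'E'
from plant import *
import cv2,numpy as np
print(sense())
for c in("top","side"):
    i=camera_info(c);print(c,i)
    cv2.imwrite(f"pics/{c}0.png",grab_frame(c))
    for n in ["dock","stand","cover_grip","module1_mid","power_tip","gel_bottle_mid","electrode_box_mid"]:
        print(n,[(np.round(d["extent"]).tolist(),round(d["conf"],2)) for d in search_frame(n,c)])
E
```

```text
pics
{'t': 0.0, 'joints': array([-6.98482681e+01,  5.03980485e+00,  7.86284832e+01,  9.19179002e-04,
        9.64633024e+01, -5.90567020e+00]), 'joint_vel': array([-0.07062476,  0.04278431,  0.08368377, -0.00192594, -0.0535598 ,
        0.01374638]), 'effort': array([-9.41435719e-04, -3.51868343e+01, -3.13269460e+01, -2.59750595e-04,
        1.08171621e-02,  2.93107043e-06]), 'position': array([ 0.24140428, -0.49351798,  0.1941995 ]), 'ee_rot': array([-1.79869202e+02, -1.44481798e-02,  2.60574880e+01]), 'contact_force': array([ 0.81920689, -0.53034415, -0.57847456]), 'moment': array([0.05599554, 0.01869816, 0.01916354]), 'finger_force': 0.0, 'width': 0.08571872319074123}
top {'camera_matrix': array([[556.48008609,   0.        , 320.91393398],
       [  0.        , 556.48008609, 229.29983048],
       [  0.        ,   0.        ,   1.        ]]), 'k1': -0.17782419436226823, 'R': array([[-0.01154157, -0.99993028,  0.0024939 ],
       [-0.99036529,  0.0110869 , -0.13803501],
       [ 0.13799774, -0.00406301, -0.99042421]]), 't': array([0.04594866, 0.62411753, 1.37766003])}
dock [([272.0,
[... 406 characters left out ...]
 0.        , 472.83839497, 241.64837676],
       [  0.        ,   0.        ,   1.        ]]), 'k1': -0.006250791237709219, 'R': array([[-0.99954354, -0.02567632,  0.01591989],
       [-0.02950753,  0.71665115, -0.69680732],
       [ 0.00648244, -0.69695901, -0.71708167]]), 't': array([0.59775623, 0.07654944, 1.08970848])}
dock [([286.0, 251.0, 143.0, 83.0], 0.83)]
stand [([323.0, 333.0, 93.0, 147.0], 0.78)]
cover_grip [([297.0, 251.0, 122.0, 47.0], 0.63), ([287.0, 245.0, 143.0, 91.0], 0.45)]
module1_mid [([320.0, 334.0, 94.0, 143.0], 0.2)]
power_tip [([393.0, 286.0, 21.0, 20.0], 0.46)]
gel_bottle_mid [([234.0, 196.0, 30.0, 54.0], 0.94)]
electrode_box_mid [([230.0, 318.0, 43.0, 52.0], 0.76)]
```

View pics/top0.png

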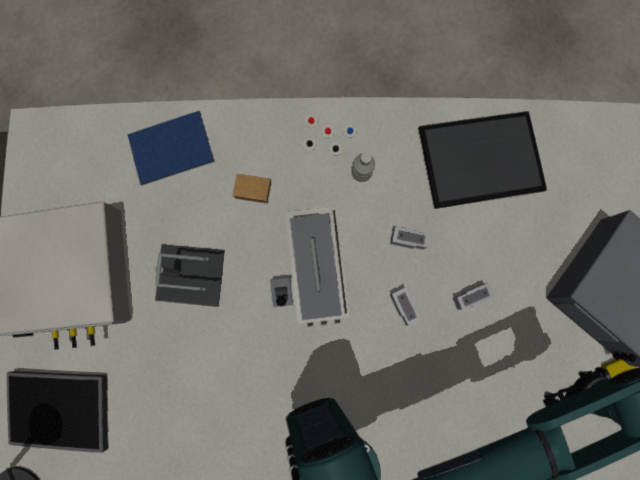

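View pics/side0.png

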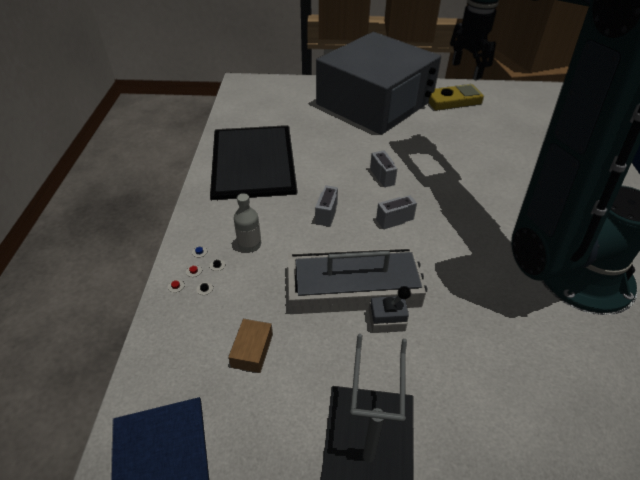

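The top view shows three modules, at about (408,237), (404,305) and (472,295). The dock with its cover is at (317,265), the stand at (190,275) and the lever knob at (281,297). Next I'll zoom in for geometry.

```bash
cat > h.py <<'E'
import numpy as np,cv2
from plant import *
def info(c):
    i=camera_info(c);return np.array(i["camera_matrix"]),i["k1"],np.array(i["R"]),np.array(i["t"])
I={c:info(c) for c in("top","side")}
def proj(X,c):
    K,k,R,t=I[c];Y=np.atleast_2d(X)@R.T+t
    s=Y[:,:2]/Y[:,2:];s=s*(1+k*(s**2).sum(1,keepdims=True))
    return s*K[0,0]+K[:2,2]
def ray(p,c):
    K,k,R,t=I[c];d=(np.array(p,float)-K[:2,2])/K[0,0];s=d.copy()
    for _ in range(20): s=d/(1+k*(s@s))
    return -R.T@t,R.T@np.array([*s,1])
def atz(p,z,c):
    o,d=ray(p,c);return o+d*(z-o[2])/d[2]
def crop(im,x0,y0,x1,y1,f):
    return cv2.resize(im[y0:y1,x0:x1],None,fx=f,fy=f,interpolation=cv2.INTER_CUBIC)
def rz(a):
    a=np.radians(a);return np.array([[np.cos(a),-np.sin(a),0],[np.sin(a),np.cos(a),0],[0,0,1]])
def box(c,yaw,L,W,z0,z1):
    p=np.array([[x,y,z] for z in(z0,z1) for x,y in((-L/2,-W/2),(L/2,-W/2),(L/2,W/2),(-L/2,W/2))])
    return p@rz(yaw).T+[c[0],c[1],0]
def say(s): 
    print({k:np.round(s[k],4).tolist() for k in("t","position","ee_rot","contact_force","width","finger_force")})
E
python3 - <<'E'
from h import *
t=cv2.imread("pics/top0.png");s=cv2.imread("pics/side0.png")
cv2.imwrite("pics/a.png",crop(t,262,195,502,335,3.3))
cv2.imwrite("pics/b.png",crop(s,280,140,430,340,3))
for c in("top","side"):
    grab_frame(c)
    for n in("dock","stand","cover_grip","module2_mid","power_tip"):
        for d in silhouettes(n,c)[:4]: 
            m=np.uint8(d["region"]);ct=max(cv2.findContours(m,0,2)[0],key=cv2.contourArea)
            print(c,n,round(d["conf"],2),d["extent"],np.round(cv2.boxPoints(cv2.minAreaRect(ct))).tolist())
E
```

```text
top dock 0.6 [273.5, 205.9, 74.8, 116.7] [[262.0, 213.0], [337.0, 205.0], [349.0, 321.0], [274.0, 329.0]]
top stand 0.92 [158.0, 244.6, 64.8, 62.4] [[152.0, 301.0], [157.0, 243.0], [224.0, 250.0], [219.0, 307.0]]
top cover_grip 0.92 [287.8, 209.9, 52.5, 107.4] [[289.0, 217.0], [330.0, 213.0], [341.0, 315.0], [300.0, 320.0]]
top module2_mid 0.64 [390.0, 287.4, 27.0, 40.0] [[388.0, 294.0], [406.0, 285.0], [422.0, 319.0], [404.0, 328.0]]
top module2_mid 0.24 [269.8, 204.5, 79.1, 120.0] [[262.0, 214.0], [335.0, 205.0], [349.0, 321.0], [276.0, 330.0]]
top power_tip 0.68 [275.9, 294.6, 9.3, 9.2] [[274.0, 300.0], [281.0, 292.0], [289.0, 300.0], [281.0, 307.0]]
side dock 0.74 [285.1, 249.2, 138.9, 84.1] [[275.0, 309.0], [293.0, 234.0], [432.0, 267.0], [415.0, 342.0]]
side dock 0.47 [389.7, 285.9, 24.4, 18.3] [[392.0, 303.0], [402.0, 284.0], [412.0, 290.0], [402.0, 308.0]]
side stand 0.64 [322.1, 332.0, 96.5, 147.6] [[321.0, 479.0], [324.0, 333.0], [416.0, 335.0], [413.0, 481.0]]
side cover_grip 0.83 [296.0, 251.1, 125.4, 44.9] [[295.0, 255.0], [419.0, 247.0], [421.0, 289.0], [298.0, 296.0]]
side module2_mid 0.68 [391.8, 285.2, 17.5, 19.2] [[391.0, 303.0], [401.0, 284.0], [413.0, 290.0], [402.0, 309.0]]
side power_tip 0.47 [391.9, 285.5, 17.9, 22.4] [[388.0, 300.0], [404.0, 284.0], [412.0, 292.0], [396.0, 308.0]]
side power_tip 0.43 [375.3, 195.0, 41.5, 33.7] [[372.0, 204.0], [413.0, 192.0], [420.0, 218.0], [379.0, 230.0]]
```

View pics/a.png

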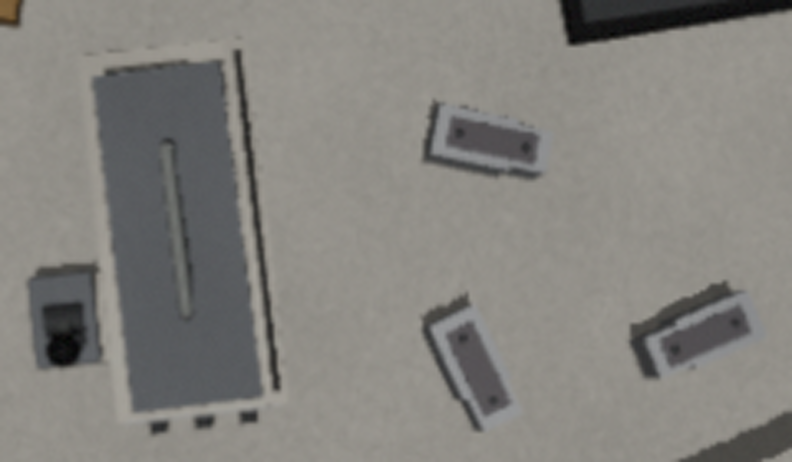

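View pics/b.png

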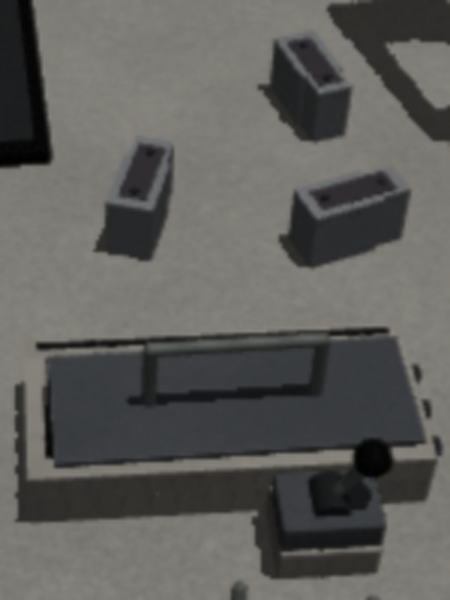

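```bash
python3 - <<'E'
from h import *
t=cv2.imread("pics/top0.png");s=cv2.imread("pics/side0.png")
a=crop(t,150,235,230,315,4.5);b=crop(s,315,325,425,479,2.6)
o=np.zeros((402,660,3),np.uint8);o[:360,:360]=a;o[:b.shape[0],365:365+b.shape[1]]=b[:402]
cv2.imwrite("pics/c.png",o)
from scipy.optimize import least_squares
A=lambda l:np.array(l,float)/3.3+[262,195]
B=lambda l:np.array(l,float)/3+[280,140]
def fit(mod,tp,sp,x0):
    def f(p):
        r=[]
        for c,pts in(("top",tp),("side",sp)):
            P=proj(mod(p),c)
            for q in pts: 
                d=P-q;r+=list(d[np.argmin((d**2).sum(1))])
        return r
    o=least_squares(f,x0,loss='soft_l1',x_scale=[.01,.01,3]);return o.x,np.round(np.array(o.fun).reshape(-1,2),1).tolist()
d=fit(lambda p:box(p,p[2],.284,.130,0,.05),A([(85,57),(241,42),(282,397),(122,420)]),B([(35,345),(400,335),(437,460),(25,475),(18,520),(430,500)]),[*atz((314,265),.05,"top")[:2],5])
print("dock",d)
M=[([(440,103),(546,128),(540,172),(437,145)],[(140,138),(173,142),(157,208),(106,205),(107,250),(152,258)],(408,237),75),
([(430,318),(468,302),(518,405),(480,428)],[(293,190),(390,168),(410,188),(316,215),(313,265),(407,235)],(404,305),30),
([(648,345),(742,292),(757,330),(660,378)],[(273,40),(312,33),(350,85),(318,92),(318,140),(346,133)],(472,295),-60)]
for tp,sp,c,y in M: print(fit(lambda p:box(p,p[2],.09,.04,0,.056),A(tp),B(sp),[*atz(c,.056,"top")[:2],y]))
for p,z in(((281.3,299.8),.096),): print("knob",atz(p,z,"top"),atz((404.7,293.3),z,"side"))
print("bar",atz(A([(168,142)])[0],.11,"top"),atz(A([(187,316)])[0],.11,"top"),atz(B([(148,350)])[0],.105,"side"),atz(B([(324,338)])[0],.105,"side"))
E
```

```text
dock (array([0.53770427, 0.05372405, 5.19349594]), [[-2.1, 1.5], [-0.4, 1.1], [-0.4, 1.5], [-2.9, -0.7], [-3.9, -3.1], [-0.1, -4.4], [-0.4, -0.8], [-0.0, 0.0], [3.3, -0.6], [-2.0, 0.3]])
(array([ 0.60027404, -0.18568762, 77.82082296]), [[-1.7, -0.3], [0.7, -0.8], [-0.3, 1.2], [-3.7, 2.3], [-2.4, -1.9], [1.7, -0.7], [-1.0, 0.1], [0.1, -1.7], [-0.2, -0.1], [0.2, -0.0]])
(array([ 0.42700729, -0.1733944 , 24.4683773 ]), [[-0.6, 1.7], [-1.1, 0.5], [-1.3, 0.5], [-0.2, 0.9], [-0.1, -2.2], [-0.9, -3.6], [0.5, -0.6], [-0.2, -0.5], [-1.6, -0.6], [-1.8, 0.3]])
(array([  0.4476428 ,  -0.34661867, -66.34551924]), [[-3.4, -3.1], [-0.7, -2.0], [1.4, 0.8], [-0.3, 1.4], [0.0, -1.0], [-0.1, -1.6], [2.4, -0.8], [-0.2, 0.1], [-2.3, 0.5], [1.2, -0.5]])
knob [0.44582159 0.13705782 0.096     ] [0.44285275 0.14539499 0.096     ]
bar [0.59412099 0.05879766 0.11      ] [0.46641374 0.04623752 0.11      ] [0.59191599 0.062837   0.105     ] [0.46999013 0.04665822 0.105     ]
```

View pics/c.png

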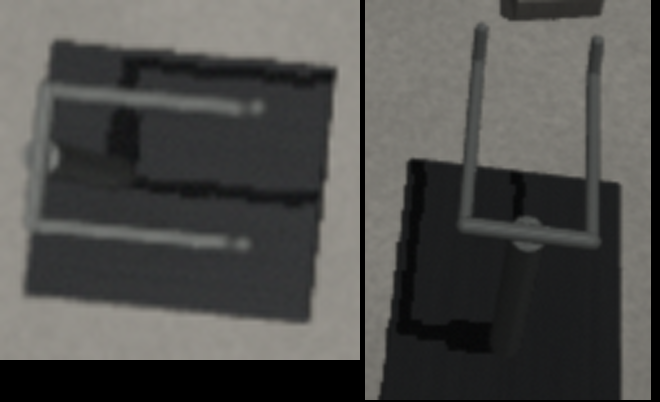

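The stand's crossbar runs between (45,92) and (37,228) in the left panel. Its prong tips are at (257,107) and (243,244), pointing towards the dock.

```bash
python3 - <<'E'
from h import *
from scipy.optimize import least_squares
T=lambda u,v:np.array([150+u/4.5,235+v/4.5])
S=lambda u,v:np.array([315+(u-365)/2.6,325+v/2.6])
O=[("top",T(45,92),(0,-.035,.17)),("top",T(37,228),(0,.035,.17)),("top",T(257,107),(-.116,-.035,.188)),("top",T(243,244),(-.116,.035,.188)),
("top",T(335,68),(-.12,-.075,.01)),("top",T(310,320),(-.12,.075,.01)),("top",T(55,40),(.05,-.075,.01)),("top",T(25,293),(.05,.075,.01)),
("side",S(465,226),(0,-.035,.17)),("side",S(598,241),(0,.035,.17)),("side",S(481,27),(-.116,-.035,.188)),("side",S(597,40),(-.116,.035,.188)),("side",S(411,160),(-.12,-.075,.01)),("side",S(620,184),(-.12,.075,.01))]
f=lambda p:np.concatenate([proj(np.array(q)@rz(p[2]).T+[p[0],p[1],0],c)[0]-m for c,m,q in O])
o=least_squares(f,[.5,.4,85],loss='soft_l1',x_scale=[.01,.01,3])
print(o.x,np.round(o.fun.reshape(-1,2),1).tolist())
R=rz(o.x[2]);c=np.array([*o.x[:2],0])
for n,q in(("rest",(-.07,0,.179)),("pre",(-.19,0,.21))): print(n,c+R@q)
# refine edges: dock, modules
def edges(c,g,pl,z,n=60):
    s=0;k=0
    for a,b in pl:
        P=proj(np.linspace(a,b,n),c);s+=cv2.remap(g,P[:,0].astype(np.float32)[None],P[:,1].astype(np.float32)[None],1).mean()
    return s/len(pl)
from scipy.optimize import minimize
G={}
for c in("top","side"):
    im=cv2.GaussianBlur(cv2.imread(f"pics/{c}0.png",0).astype(np.float32),(0,0),.8)
    g=np.hypot(cv2.Sobel(im,5,1,0),cv2.Sobel(im,5,0,1));G[c]=cv2.GaussianBlur(np.minimum(g,120),(0,0),.8)
def ref(mk,x0):
    best=None
    f=lambda q:-sum(edges(c,G[c],mk([q[0]/100,q[1]/100,q[2]*2],c),0) for c in G)
    for dx in(-.4,0,.4):
        for dy in(-.4,0,.4):
            o=minimize(f,[x0[0]*100+dx,x0[1]*100+dy,x0[2]/2],method="Nelder-Mead",options=dict(initial_simplex=None))
            if best is None or o.fun<best.fun: best=o
    q=best.x;return q[0]/100,q[1]/100,q[2]*2,best.fun
def mm(p,c):
    b=box(p,p[2],.09,.04,.0,.056);return [(b[4+i],b[4+(i+1)%4]) for i in range(4)]
def dk(p,c):
    b=box(p,p[2],.284,.130,0,.05)
    e=[(b[4],b[5]),(b[5],b[6]),(b[6],b[7]),(b[7],b[4])]
    return e if c=="top" else [e[1],e[2],e[3],(b[2],b[3])]
print("dock",ref(dk,(.538,.054,5.2)))
for x in((.600,-.186,77.8),(.427,-.173,24.5),(.448,-.347,-66.3)): print(ref(mm,x))
E
```

```text
[ 0.51516955  0.42244265 84.95371212] [[-0.9, -0.3], [-2.3, -0.7], [-1.2, -0.3], [-1.1, -0.2], [-1.8, -0.8], [-1.7, 0.6], [-2.7, 0.3], [-2.0, 0.8], [0.6, -1.6], [-1.6, -1.7], [0.5, -0.4], [0.4, -0.7], [-0.3, -2.6], [0.3, -2.7]]
rest [0.50901232 0.35271398 0.179     ]
pre [0.49845705 0.2331791  0.21      ]
dock (np.float64(0.5438988687029891), np.float64(0.05587467745637962), np.float64(5.874108419141608), np.float64(-153.74205017089844))
(np.float64(0.5951103447130436), np.float64(-0.17946734538625164), np.float64(80.71613154206177), np.float64(-187.62889099121094))
(np.float64(0.431767364341673), np.float64(-0.16233884958656453), np.float64(24.3069743096514), np.float64(-190.02542114257812))
(np.float64(0.4515867753992831), np.float64(-0.33705626988018117), np.float64(-66.68872780836709), np.float64(-195.5606689453125))
```

```bash
cat >> h.py <<'E'
from scipy.spatial.transform import Rotation as Ro
def to(*ts,base=None):
    """each t=(x,y,z,yaw) tool-down world target -> row numbers from the current pose"""
    s=sense()
    if base is None: p,R=s["position"],Ro.from_euler("xyz",s["ee_rot"],degrees=True)
    else: p,R=np.array(base[:3]),Ro.from_euler("xyz",[180,0,base[3]],degrees=True)
    for t in ts:
        d=R.inv().apply(np.array(t[:3])-p)/.04
        q=(R.inv()*Ro.from_euler("xyz",[180,0,t[3]],degrees=True)).as_rotvec(degrees=True)
        print(t,np.round(d,3).tolist(),np.round(q,2).tolist())
E
python3 -c "
from h import *
to((.385,-.22,.2,16),(.53,.053,.2,5.6),base=(.242,-.494,.195,26.06))"
```

```text
(0.385, -0.22, 0.2, 16) [6.221, -4.583, -0.125] [0.0, -0.0, 10.06]
(0.53, 0.053, 0.2, 5.6) [12.476, -9.122, -0.125] [0.0, -0.0, 20.46]
```

Request:
send_rows --pt "12.476 -9.122 -0.125 0 0 20.46 85" --pt "12.476 -9.122 -0.125 0 0 20.46 85" --pt "12.476 -9.122 -0.125 0 0 20.46 85" --pt "12.476 -9.122 -0.125 0 0 20.46 85" --pt "12.476 -9.122 -0.125 0 0 20.46 85" --pt "12.476 -9.122 -0.125 0 0 20.46 85" --pt "12.476 -9.122 -0.125 0 0 20.46 85" --pt "12.476 -9.122 -0.125 0 0 20.46 85" --squeeze 60

```text
t: 2.2
position: [0.4274, -0.1407, 0.199]
ee_rot: [180.0, -0.1, 5.6]
contact_force: [0.9, -0.5, 0.2]
width: 0.085
finger_force: 0.0
```

```bash
python3 -c "
from h import *
say(sense());to((.53,.053,.2,5.6),(.53,.053,.1,5.6))"
```

```text
{'t': 2.2, 'position': [0.4274, -0.1407, 0.199], 'ee_rot': [179.9539, -0.065, 5.5837], 'contact_force': [0.9344, -0.4723, 0.187], 'width': 0.085, 'finger_force': 0.0}
(0.53, 0.053, 0.2, 5.6) [3.023, -4.569, -0.024] [0.05, -0.07, -0.02]
(0.53, 0.053, 0.1, 5.6) [3.021, -4.571, 2.476] [0.05, -0.07, -0.02]
```

Request:
send_rows --pt "3.023 -4.569 -0.024 0 0 0 85" --pt "3.023 -4.569 -0.024 0 0 0 85" --pt "3.023 -4.569 -0.024 0 0 0 85" --pt "3.023 -4.569 -0.024 0 0 0 85" --pt "3.023 -4.569 -0.024 0 0 0 85" --pt "3.023 -4.569 1.3 0 0 0 85" --pt "3.023 -4.569 2.65 0 0 0 85" --pt "3.023 -4.569 2.65 0 0 0 85"

```text
t: 3.0
position: [0.523, 0.0516, 0.0844]
ee_rot: [-179.9, 0.9, 5.6]
contact_force: [-0.5, -0.5, 0.3]
width: 0.0846
finger_force: 0.0
```

```bash
python3 -c "
from h import *
c=sense();say(c)
t=grab_frame('top');s=grab_frame('side')
a=crop(t,260,190,360,335,3);b=crop(s,260,180,440,340,2.7)
o=np.zeros((440,790,3),np.uint8);o[:a.shape[0],:a.shape[1]]=a;o[:b.shape[0],302:302+b.shape[1]]=b
cv2.imwrite('pics/d.png',o)"
```

```text
{'t': 3.0, 'position': [0.523, 0.0516, 0.0844], 'ee_rot': [-179.9056, 0.9401, 5.6425], 'contact_force': [-0.4935, -0.4671, 0.2865], 'width': 0.0846, 'finger_force': 0.0}
```

View pics/d.png

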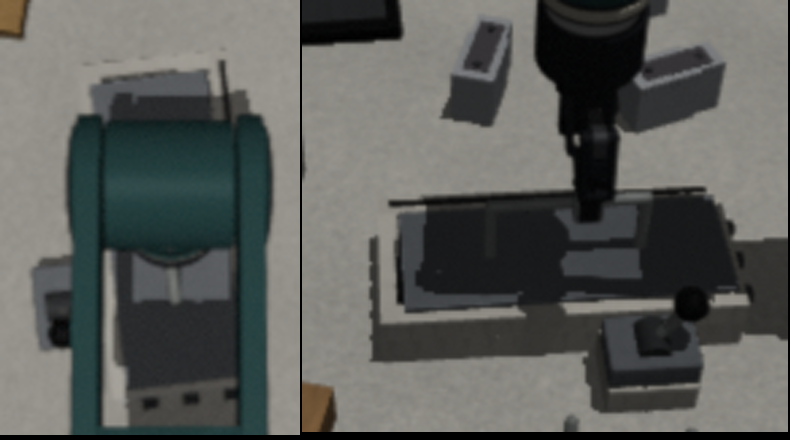

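The fingers straddle the bar near its middle, around (590,200) in the right panel. Closing now.

Request:
send_rows --pt "0 0 0 0 0 0 40" --pt "0 0 0 0 0 0 0" --pt "0 0 0 0 0 0 0" --pt "0 0 0 0 0 0 0" --pt "0 0 0 0 0 0 0" --pt "0 0 0 0 0 0 0"

```text
t: 3.7
position: [0.5294, 0.0511, 0.0929]
ee_rot: [180.0, -0.0, 5.6]
contact_force: [0.8, -0.5, 0.3]
width: -0.0001
finger_force: 0.0
```

Request:
send_rows --pt "0 0 0 0 0 0 0" --pt "0 0 0 0 0 0 0" --pt "0 0 0 0 0 0 0"

```text
t: 4.0
position: [0.5293, 0.0511, 0.0925]
ee_rot: [180.0, 0.0, 5.6]
contact_force: [-0.1, -0.1, -0.1]
width: -0.0001
finger_force: 0.0
```

```bash
python3 -c "
from h import *
c=sense();say(c)
t=grab_frame('top');s=grab_frame('side')
b=crop(s,270,170,430,340,3.5)
cv2.imwrite('pics/e.png',b)
print(proj(c['position'],'side'),proj(c['position']+[0,0,.019],'side'))"
```

```text
{'t': 4.0, 'position': [0.5293, 0.0511, 0.0925], 'ee_rot': [179.9945, 0.0121, 5.5997], 'contact_force': [-0.0955, -0.0898, -0.1475], 'width': -0.0001, 'finger_force': 0.0}
[[359.21173259 257.44861677]] [[359.81630248 251.26514392]]
```

View pics/e.png

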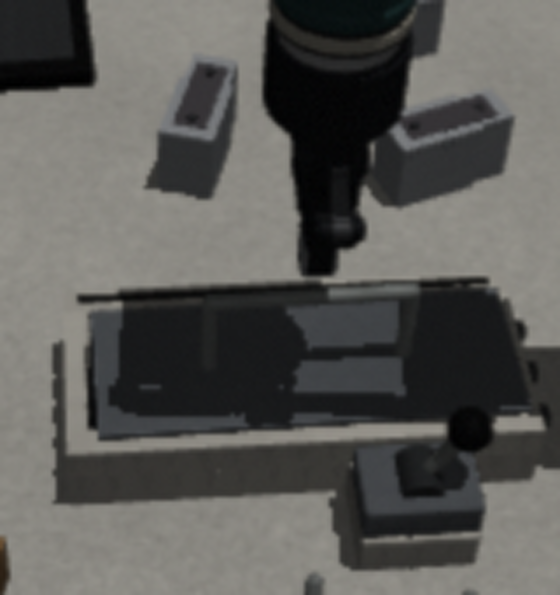

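```bash
python3 -c "
from h import *
print(proj([[.2414,-.4935,.1942],[.2414,-.4935,.207]],'side'),proj([[.2414,-.4935,.1942]],'top'))
p=np.array([.5293,.0511,.0925])
print(proj(p+[[0,0,0],[0,0,.03],[0,-.03,0]],'side'))
s=cv2.imread('pics/side0.png');a=crop(s,430,0,510,100,4)
cv2.imwrite('pics/f.png',np.clip(np.hstack([a,crop(grab_frame('side'),330,170,400,270,4)])*2.0,0,255).astype(np.uint8))
"
```

```text
[[461.99057583  88.74901395]
 [463.02668047  84.39205022]] [[553.71202042 382.19732977]]
[[359.18703954 257.43648581]
 [360.14876872 247.5937948 ]
 [358.86853722 247.0665007 ]]
```

View pics/f.png

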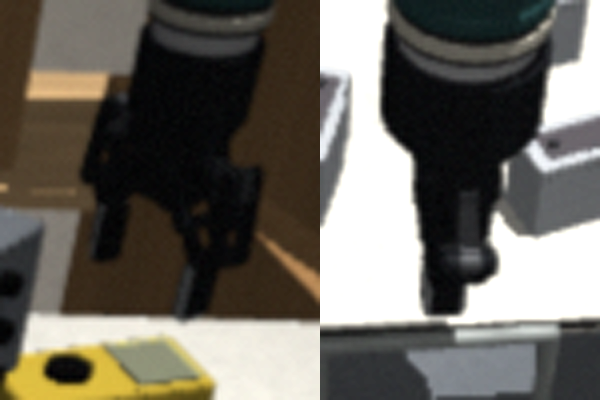

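The fingertips show about 10 px higher than the reported TCP projects, at the start pose too. So the visible tips sit about 25–30 mm above where the TCP is said to be, and the fingers closed above the bar. I'll open, go 25 mm lower (still clear of the plate) and close again.

Request:
send_rows --pt "0 0 0 0 0 0 60" --pt "0 0 0 0 0 0 60" --pt "0 0 0 0 0 0 60" --pt "0 0 0 0 0 0 60" --pt "0 0 0.3 0 0 0 60" --pt "0 0 0.6 0 0 0 60" --pt "0 0 0.6 0 0 0 60"

```text
t: 4.85
position: [0.5271, 0.0512, 0.0653]
ee_rot: [-180.0, 0.3, 5.6]
contact_force: [-0.2, -0.4, 0.1]
width: 0.0599
finger_force: 0.0
```

Request:
send_rows --pt "0 0 0 0 0 0 20" --pt "0 0 0 0 0 0 0" --pt "0 0 0 0 0 0 0" --pt "0 0 0 0 0 0 0" --pt "0 0 0 0 0 0 0" --pt "0 0 0 0 0 0 0" --pt "0 0 0 0 0 0 0"

```text
t: 5.55
position: [0.5296, 0.0513, 0.0691]
ee_rot: [-180.0, -0.1, 5.6]
contact_force: [1.2, 2.0, 2.6]
width: 0.0073
finger_force: 58.7
```

```bash
python3 -c "
from h import *
c=sense();say(c)
s=grab_frame('side')
b=crop(s,300,180,420,300,4)
cv2.imwrite('pics/g.png',np.clip(b*1.7,0,255).astype(np.uint8))"
```

```text
{'t': 5.55, 'position': [0.5296, 0.0513, 0.0691], 'ee_rot': [-179.9953, -0.055, 5.6014], 'contact_force': [1.1686, 2.0342, 2.5671], 'width': 0.0073, 'finger_force': 58.7294}
```

Request:
send_rows --pt "0 0 0 0 0 0 30" --pt "0 0 0 0 0 0 30" --pt "0 0 0.2 0 0 0 30" --pt "0 0 0.3 0 0 0 30" --pt "0 0 0.3 0 0 0 30"

```text
t: 6.1
position: [0.5282, 0.0511, 0.0551]
ee_rot: [-180.0, 0.2, 5.6]
contact_force: [0.4, 0.7, 0.4]
width: 0.0301
finger_force: 0.0
```

Request:
send_rows --pt "0 0 0 0 0 0 0" --pt "0 0 0 0 0 0 0" --pt "0 0 0 0 0 0 0" --pt "0 0 0 0 0 0 0" --pt "0 0 0 0 0 0 0"

```text
t: 6.6
position: [0.5294, 0.0512, 0.0566]
ee_rot: [180.0, -0.0, 5.6]
contact_force: [0.1, -0.1, -0.7]
width: 0.0076
finger_force: 58.4
```

```bash
python3 -c "
from h import *
c=sense();say(c)
s=grab_frame('side')
b=crop(s,300,180,420,300,4)
cv2.imwrite('pics/g.png',np.clip(b*1.7,0,255).astype(np.uint8))"
```

```text
{'t': 6.6, 'position': [0.5294, 0.0512, 0.0566], 'ee_rot': [179.9976, -0.0082, 5.5983], 'contact_force': [0.1137, -0.1356, -0.7344], 'width': 0.0076, 'finger_force': 58.3984}
```

View pics/g.png

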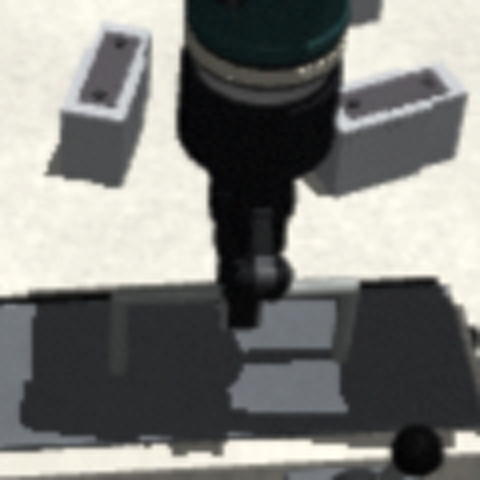

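```bash
python3 -c "
from h import *
b=(.5294,.0512,.0566,5.6)
to((.5294,.0512,.156,5.6),base=b)
b=(.5294,.0512,.156,5.6)
to((.4985,.2332,.156,-5.05),base=b)
b=(.4985,.2332,.156,-5.05)
to((.5088,.3507,.156,-5.05),base=b)
"
```

```text
(0.5294, 0.0512, 0.156, 5.6) [0.0, 0.0, -2.485] [0.0, 0.0, 0.0]
(0.4985, 0.2332, 0.156, -5.05) [-0.325, -4.604, -0.0] [-0.0, -0.0, 10.65]
(0.5088, 0.3507, 0.156, -5.05) [-0.002, -2.949, -0.0] [0.0, 0.0, 0.0]
```

Request:
send_rows --pt "0 0 -0.2 0 0 0 0" --pt "0 0 -0.5 0 0 0 0" --pt "0 0 -0.9 0 0 0 0" --pt "0 0 -1.4 0 0 0 0" --pt "0 0 -1.9 0 0 0 0" --pt "0 0 -2.3 0 0 0 0" --pt "0 0 -2.48 0 0 0 0" --pt "0 0 -2.48 0 0 0 0" --squeeze 100

```text
t: 7.45
position: [0.5302, 0.0511, 0.1578]
ee_rot: [180.0, -0.2, 5.6]
contact_force: [-0.0, 0.2, -2.8]
width: 0.0068
finger_force: 97.6
```

Request:
send_rows --pt "-0.04 -0.5 0 0 0 1.2 0" --pt "-0.08 -1.1 0 0 0 2.6 0" --pt "-0.13 -1.8 0 0 0 4.2 0" --pt "-0.18 -2.5 0 0 0 5.8 0" --pt "-0.23 -3.2 0 0 0 7.4 0" --pt "-0.28 -3.9 0 0 0 9.0 0" --pt "-0.32 -4.4 0 0 0 10.2 0" --pt "-0.325 -4.6 0 0 0 10.65 0"

```text
t: 8.25
position: [0.4971, 0.2345, 0.1544]
ee_rot: [180.0, 0.1, -4.9]
contact_force: [-0.1, -0.2, -2.9]
width: 0.0068
finger_force: 97.7
```

```bash
python3 -c "
from h import *
c=sense();say(c);to((.4985,.2332,.156,-5.05),(.5088,.3507,.156,-5.05))
s=grab_frame('side');b=crop(s,270,220,430,420,2.8);t=grab_frame('top');a=crop(t,150,200,310,330,2.2)
o=np.zeros((560,800,3),np.uint8);o[:b.shape[0],:b.shape[1]]=b;o[:a.shape[0],450:450+a.shape[1]]=a[:,:350]
cv2.imwrite('pics/i.png',np.clip(o*1.4,0,255).astype(np.uint8))"
```

```text
{'t': 8.25, 'position': [0.4971, 0.2345, 0.1544], 'ee_rot': [179.9644, 0.1479, -4.9363], 'contact_force': [-0.1181, -0.1993, -2.9372], 'width': 0.0068, 'finger_force': 97.7494}
(0.4985, 0.2332, 0.156, -5.05) [0.037, 0.031, -0.04] [0.04, 0.15, 0.11]
(0.5088, 0.3507, 0.156, -5.05) [0.04, -2.918, -0.042] [0.04, 0.15, 0.11]
```

View pics/i.png

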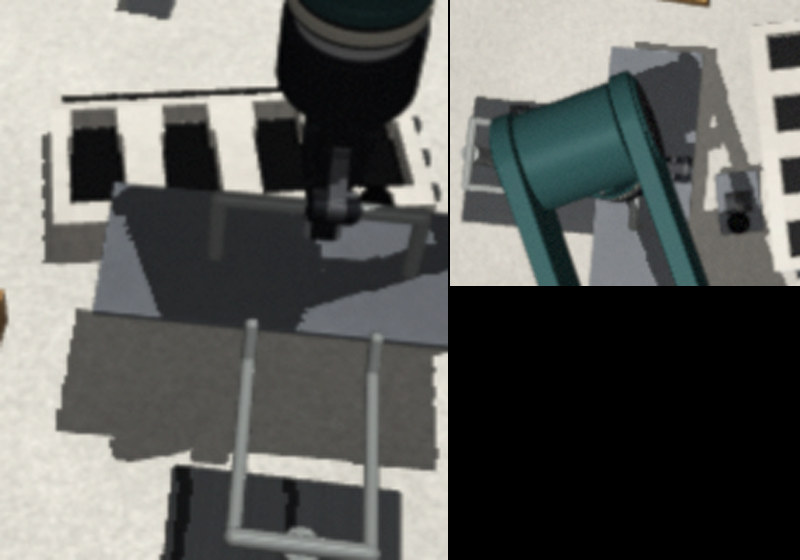

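The cover hangs level in the grip, its bar running from about (217,205) to (430,215) in the crop. The prong tips are at (250,325) and (376,340). Next I'll check the bar height by triangulation.

```bash
python3 -c "
from h import *
c=np.array([.4971,.2345,0]);u=rz(-4.94)@[.06,0,0]
for z in(.188,.198,.208,.218): print(z,[((proj(c+k*u+[0,0,z],'side')[0]-[270,220])*2.8).round() for k in(1,-1)])
d=np.array([.515,.4224,0])
print([((proj(d+rz(84.95)@[-.116,y,.188],'side')[0]-[270,220])*2.8).round() for y in(-.035,.035)])
"
```

```text
0.188 [array([221., 216.]), array([421., 235.])]
0.198 [array([222., 205.]), array([424., 225.])]
0.208 [array([223., 195.]), array([427., 215.])]
0.218 [array([224., 184.]), array([430., 204.])]
[array([253., 322.]), array([377., 335.])]
```

Request:
send_rows --pt "0.03 0 -0.19 0 0 0.1 0" --pt "0.03 -0.4 -0.19 0 0 0.1 0" --pt "0.04 -0.9 -0.19 0 0 0.1 0" --pt "0.04 -1.4 -0.19 0 0 0.1 0" --pt "0.04 -1.9 -0.19 0 0 0.1 0" --pt "0.04 -2.4 -0.19 0 0 0.1 0" --pt "0.04 -2.8 -0.19 0 0 0.1 0" --pt "0.04 -2.92 -0.19 0 0 0.1 0"

```text
t: 9.15
position: [0.5103, 0.351, 0.1631]
ee_rot: [-180.0, 0.0, -5.1]
contact_force: [-0.2, 0.7, -3.3]
width: 0.0065
finger_force: 97.8
```

Request:
send_rows --pt "0 0 0.2 0 0 0 0" --pt "0 0 0.4 0 0 0 0" --pt "0 0 0.6 0 0 0 0" --pt "0 0 0.7 0 0 0 0"

```text
t: 9.55
position: [0.5096, 0.3481, 0.1335]
ee_rot: [179.9, 0.1, -5.2]
contact_force: [0.0, -0.2, -3.8]
width: 0.0066
finger_force: 97.9
```

```bash
python3 -c "
from h import *
c=sense();say(c)
s=grab_frame('side');b=crop(s,290,260,450,460,2.8);t=grab_frame('top');a=crop(t,130,200,310,340,1.9)
o=np.zeros((560,800,3),np.uint8);o[:b.shape[0],:b.shape[1]]=b;o[:a.shape[0],450:450+a.shape[1]]=a[:,:350]
cv2.imwrite('pics/j.png',np.clip(o*1.4,0,255).astype(np.uint8))"
```

```text
{'t': 9.55, 'position': [0.5096, 0.3481, 0.1335], 'ee_rot': [179.893, 0.128, -5.2056], 'contact_force': [0.0325, -0.1941, -3.7942], 'width': 0.0066, 'finger_force': 97.8794}
```

View pics/j.png

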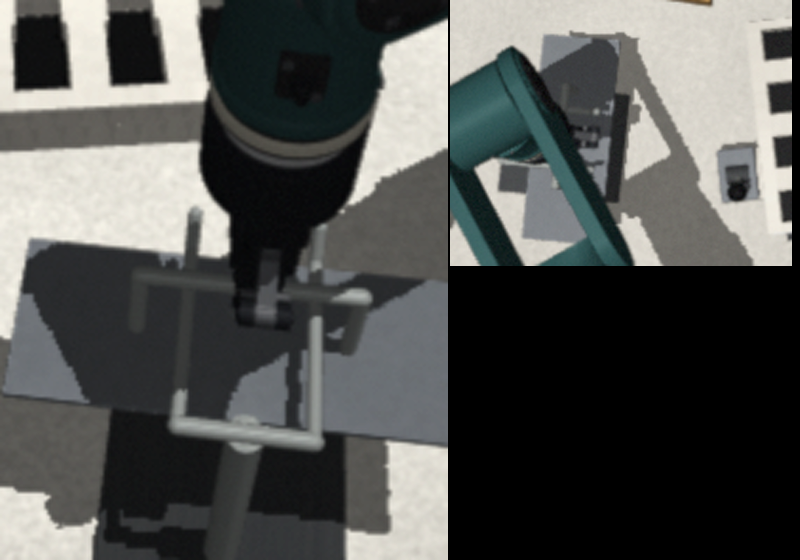

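The bar lies across both prongs, from (135,280) to (362,298), with the prongs at about x=190 and x=318. Lowering to contact.

Request:
send_rows --pt "0 0 0.1 0 0 0 0" --pt "0 0 0.15 0 0 0 0" --pt "0 0 0.2 0 0 0 0" --pt "0 0 0.2 0 0 0 0"

```text
t: 10.05
position: [0.5102, 0.3492, 0.1271]
ee_rot: [180.0, 0.0, -5.1]
contact_force: [0.0, 0.4, -2.3]
width: 0.0065
finger_force: 97.9
```

Request:
send_rows --pt "0 0 0.05 0 0 0 0" --pt "0 0 0.1 0 0 0 0" --pt "0 0 0.1 0 0 0 0"

```text
t: 10.35
position: [0.5106, 0.3494, 0.1248]
ee_rot: [-180.0, -0.1, -5.1]
contact_force: [-0.8, -0.2, 2.2]
width: 0.0068
finger_force: 98.4
```

Request:
send_rows --pt "0 0 0 0 0 0 15" --pt "0 0 0 0 0 0 30" --pt "0 0 0 0 0 0 40" --pt "0 0 -0.4 0 0 0 40" --pt "0 0 -1.0 0 0 0 40" --pt "0 0 -2.0 0 0 0 40" --pt "0 0 -3.0 0 0 0 40" --pt "0 0 -3.0 0 0 0 40"

```text
t: 11.15
position: [0.5128, 0.3506, 0.2517]
ee_rot: [-179.5, -0.7, -5.2]
contact_force: [-0.1, 0.0, 0.6]
width: 0.0405
finger_force: 0.0
```

```bash
python3 -c "
from h import *
c=sense();say(c)
to((.45,-.06,.245,5.5),(.60,-.183,.245,-11))
"
```

```text
{'t': 11.15, 'position': [0.5128, 0.3506, 0.2517], 'ee_rot': [-179.5456, -0.6757, -5.1545], 'contact_force': [-0.1301, 0.0241, 0.6046], 'width': 0.0405, 'finger_force': 0.0}
(0.45, -0.06, 0.245, 5.5) [-0.644, 10.367, 0.079] [-0.39, -0.72, -10.65]
(0.6, -0.183, 0.245, -11) [3.367, 13.093, 0.105] [-0.49, -0.65, 5.85]
```

Request:
send_rows --pt "-4.5 8 0 0 0 0 0" --pt "-4.5 10.2 0.1 0 0 -10 0" --pt "-4.5 10.2 0.1 0 0 -10 0" --pt "-4.5 10.2 0.1 0 0 -10 0" --pt "-4.5 10.2 0.1 0 0 -10 0" --pt "-4.5 10.2 0.1 0 0 -10 0" --pt "-4.5 10.2 0.1 0 0 -10 0" --pt "-4.5 10.2 0.1 0 0 -10 0"

```text
t: 11.95
position: [0.3149, -0.0014, 0.2394]
ee_rot: [180.0, -0.0, 4.9]
contact_force: [1.2, -0.5, -0.7]
width: -0.0001
finger_force: 0.0
```

```bash
python3 -c "
from h import *
c=sense();say(c)
to((.33,-.06,.24,5.5),(.33,-.06,.015,5.5))
"
```

```text
{'t': 11.95, 'position': [0.3149, -0.0014, 0.2394], 'ee_rot': [179.9615, -0.0354, 4.9298], 'contact_force': [1.2162, -0.5211, -0.7029], 'width': -0.0001, 'finger_force': 0.0}
(0.33, -0.06, 0.24, 5.5) [0.25, 1.492, -0.015] [0.04, -0.04, -0.57]
(0.33, -0.06, 0.015, 5.5) [0.246, 1.488, 5.61] [0.04, -0.04, -0.57]
```

Request:
send_rows --pt "0.25 1.49 1.0 0 0 0 0" --pt "0.25 1.49 2.2 0 0 0 0" --pt "0.25 1.49 3.4 0 0 0 0" --pt "0.25 1.49 4.6 0 0 0 0" --pt "0.25 1.49 5.6 0 0 0 0" --pt "0.25 1.49 5.6 0 0 0 0"

```text
t: 12.55
position: [0.3229, -0.056, 0.0078]
ee_rot: [-179.5, 1.0, 4.8]
contact_force: [-1.6, 0.8, -0.3]
width: 0.0002
finger_force: 0.0
```

Request:
send_rows --pt "0 0 0.15 0 0 0 0" --pt "0 0 0.3 0 0 0 0" --pt "0 0 0.45 0 0 0 0" --pt "0 0 0.45 0 0 0 0"

```text
t: 12.95
position: [0.3325, -0.0592, -0.001]
ee_rot: [179.9, -0.1, 4.9]
contact_force: [-1.0, 0.8, 0.3]
width: -0.0002
finger_force: 0.0
```

```bash
cat > dock.py <<'E'
from h import *
from scipy.optimize import minimize
G={}
for c in("top","side"):
    f=grab_frame(c);cv2.imwrite(f"pics/{c}1.png",f)
    im=cv2.GaussianBlur(cv2.cvtColor(f,6).astype(np.float32),(0,0),.7)
    g=np.hypot(cv2.Sobel(im,5,1,0),cv2.Sobel(im,5,0,1));G[c]=np.minimum(g,250)
def seg(p,c):
    R=rz(p[2]);E=[]
    for i in range(4):
        x=-.108+.072*i;y0,y1=-.0465,.0465;n=-.0465+.028
        P=[(x-.018,y0),(x+.018,y0),(x+.018,n),(x+.0215,n),(x+.0215,y1),(x-.0215,y1),(x-.0215,n),(x-.018,n)]
        P=np.array([(*q,.05) for q in P])@R.T+[p[0],p[1],0]
        E+=[(P[j],P[(j+1)%8]) for j in ((0,1,3,4,5,7))]
    b=box(p,p[2],.284,.130,0,.05)
    return E+[(b[4],b[5]),(b[5],b[6]),(b[6],b[7]),(b[7],b[4])]
def sc(p,c):
    s=0
    for a,b in seg(p,c):
        P=proj(np.linspace(a,b,25),c).astype(np.float32)
        s+=cv2.remap(G[c],P[None,:,0],P[None,:,1],1).mean()*np.linalg.norm(b-a)
    return s
def best(cs):
    f=lambda q:-sum(sc([q[0]/100,q[1]/100,q[2]],c) for c in cs);B=None
    for dx in(-.6,-.2,.2,.6):
        for dy in(-.6,-.2,.2,.6):
            o=minimize(f,[53.8+dx,5.4+dy,5.4],method="Nelder-Mead",options=dict(initial_simplex=np.array([53.8+dx,5.4+dy,5.4])+np.array([[0,0,0],[.2,0,0],[0,.2,0],[0,0,.8]])))
            if B is None or o.fun<B.fun:B=o
    return B.x,B.fun
for cs in(("top",),("side",),("top","side")): print(cs,best(cs))
s=sense();say(s)
print(proj(s["position"],"side"),proj(s["position"],"top"))
E
python3 dock.py
```

```text
('top',) (array([53.58236634,  5.32965006,  5.72141556]), np.float64(-318.26545217895506))
('side',) (array([53.77362041,  5.63126697,  5.82515139]), np.float64(-391.049497177124))
('top', 'side') (array([53.71351295,  5.50546939,  5.87056315]), np.float64(-672.3540532455445))
{'t': 13.05, 'position': [0.3323, -0.0591, -0.001], 'ee_rot': [179.939, -0.1238, 4.8558], 'contact_force': [0.5159, 0.7063, -0.2502], 'width': 0.0002, 'finger_force': 0.0}
[[437.68060682 252.08837029]] [[360.12691084 343.33432946]]
```

Request:
send_rows --pt "0 0 0.1 0 0 0 0" --pt "0 0 0.2 0 0 0 0" --pt "0 0 0.3 0 0 0 0" --pt "0 0 0.4 0 0 0 0" --pt "0 0 0.4 0 0 0 0"

```text
t: 13.55
position: [0.3305, -0.0586, -0.019]
ee_rot: [-180.0, 0.1, 4.8]
contact_force: [-0.2, -0.6, 0.4]
width: -0.0001
finger_force: 0.0
```

Request:
send_rows --pt "0 0 0.1 0 0 0 0" --pt "0 0 0.2 0 0 0 0" --pt "0 0 0.2 0 0 0 0"

```text
t: 13.85
position: [0.3307, -0.0586, -0.0268]
ee_rot: [-180.0, 0.1, 4.8]
contact_force: [-0.1, 0.0, -0.5]
width: 0.0001
finger_force: 0.0
```

Request:
send_rows --pt "0 0 0.08 0 0 0 0" --pt "0 0 0.15 0 0 0 0" --pt "0 0 0.15 0 0 0 0"

```text
t: 14.15
position: [0.3309, -0.0587, -0.0325]
ee_rot: [-180.0, 0.0, 4.8]
contact_force: [0.6, -0.3, -0.8]
width: -0.0003
finger_force: 0.0
```

Request:
send_rows --pt "0 0 0.06 0 0 0 0" --pt "0 0 0.12 0 0 0 0" --pt "0 0 0.12 0 0 0 0"

```text
t: 14.45
position: [0.3315, -0.0589, -0.0359]
ee_rot: [180.0, 0.0, 4.9]
contact_force: [-2.9, 0.7, 8.1]
width: 0.0001
finger_force: 4.1
```

```bash
python3 -c "
from h import *
c=sense();say(c)
s=grab_frame('side');b=crop(s,400,200,480,280,5)
cv2.imwrite('pics/k.png',np.clip(b*1.5,0,255).astype(np.uint8))
print((proj(c['position']+[[0,0,0],[0,0,.034]],'side')-[400,200])*5)"
```

```text
{'t': 14.45, 'position': [0.3315, -0.0589, -0.0359], 'ee_rot': [179.9951, 0.0076, 4.852], 'contact_force': [-2.8684, 0.656, 8.0888], 'width': 0.0001, 'finger_force': 4.1003}
[[176.92964648 309.31504128]
 [189.77270984 262.12331395]]
```

View pics/k.png

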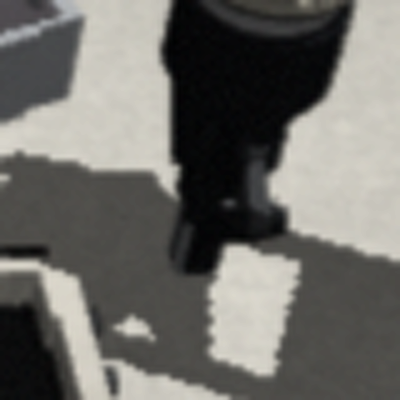

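The shut fingers touch the table at a reported z of about −0.034, so the true tip is about 34 mm above the reported TCP. The bar grip gave the same offset. Next, feel module B.

```bash
cat >> h.py <<'E'
def pinch(x,y,yaw,off=.03,z=-.012,tool=None):
    u=rz(yaw)@[off,0,0];t=yaw if tool is None else tool
    to((x+u[0],y+u[1],z+.11,t),(x+u[0],y+u[1],z,t))
E
python3 -c "
from h import *
pinch(.427,-.173,24.5)"
```

```text
(np.float64(0.4542988381262963), np.float64(-0.16055920272031282), 0.098, 24.5) [2.842, 2.793, -3.346] [0.01, 0.0, -19.64]
(np.float64(0.4542988381262963), np.float64(-0.16055920272031282), -0.012, 24.5) [2.842, 2.792, -0.596] [0.01, 0.0, -19.64]
```

Request:
send_rows --pt "0 0 -1.1 0 0 0 85" --pt "0 0 -2.3 0 0 0 85" --pt "0 0 -3.346 0 0 0 85" --pt "1.0 1.0 -3.346 0 0 -8 85" --pt "2.0 2.0 -3.346 0 0 -15 85" --pt "2.842 2.793 -3.346 0 0 -19.64 85" --pt "2.842 2.793 -3.346 0 0 -19.64 85" --pt "2.842 2.793 -3.346 0 0 -19.64 85" --squeeze 30

```text
t: 15.3
position: [0.4543, -0.1611, 0.0959]
ee_rot: [-179.9, 0.1, 24.4]
contact_force: [-0.2, -0.2, -0.4]
width: 0.0851
finger_force: 0.0
```

```bash
python3 - <<'E'
from h import *
say(sense());pinch(.427,-.173,24.5)
for c in("top","side"):
    f=grab_frame(c);cv2.imwrite(f"pics/{c}2.png",f)
    print(c,[(d["conf"],d["extent"]) for d in search_frame("module1_mid",c)])
    ds=silhouettes("module1_mid",c);print([(d["conf"],d["extent"]) for d in ds])
print([proj(box((x,y),a,.09,.04,0,.056),"top").round().min(0).tolist()+proj(box((x,y),a,.09,.04,0,.056),"top").round().max(0).tolist() for x,y,a in((.427,-.173,24.5),(.6,-.186,77.8),(.4476,-.3466,-66.3))])
E
```

```text
{'t': 15.3, 'position': [0.4543, -0.1611, 0.0959], 'ee_rot': [-179.8915, 0.086, 24.3874], 'contact_force': [-0.163, -0.1731, -0.3814], 'width': 0.0851, 'finger_force': 0.0}
(np.float64(0.4542988381262963), np.float64(-0.16055920272031282), 0.098, 24.5) [0.006, -0.013, -0.052] [-0.11, 0.09, -0.11]
(np.float64(0.4542988381262963), np.float64(-0.16055920272031282), -0.012, 24.5) [0.01, -0.007, 2.698] [-0.11, 0.09, -0.11]
top []
[]
side [(0.63, [291.1, 245.1, 136.7, 85.9]), (0.37, [376.0, 192.9, 41.3, 36.6])]
[]
[[389.0, 286.0, 421.0, 326.0], [388.0, 226.0, 428.0, 251.0], [450.0, 282.0, 493.0, 311.0]]
```

Descend and pinch gently (20 N).

Request:
send_rows --pt "0 0 0.9 0 0 0 85" --pt "0 0 1.9 0 0 0 85" --pt "0 0 2.7 0 0 0 85" --pt "0 0 2.7 0 0 0 60" --pt "0 0 2.7 0 0 0 20" --pt "0 0 2.7 0 0 0 20" --pt "0 0 2.7 0 0 0 20" --pt "0 0 2.7 0 0 0 20" --squeeze 20

```text
t: 16.4
position: [0.456, -0.1612, -0.0082]
ee_rot: [179.8, -0.2, 24.5]
contact_force: [0.1, 0.8, 6.5]
width: 0.0401
finger_force: 21.0
```

Request:
send_rows --pt "0 0 0 0 0 0 20" --pt "0 0 0 0 0 0 20"

```text
t: 16.6
position: [0.456, -0.1613, -0.0082]
ee_rot: [179.8, -0.2, 24.5]
contact_force: [-0.7, 0.2, 6.6]
width: 0.0399
finger_force: 21.0
```

+x end reads 40 (full width). Verify the other end.

Request:
send_rows --pt "0 0 0 0 0 0 70" --pt "0 0 0 0 0 0 70" --pt "0 0 0 0 0 0 70" --pt "-0.8 0 0 0 0 0 70" --pt "-1.575 0 0 0 0 0 70" --pt "-1.575 0 0 0 0 0 20" --pt "-1.575 0 0 0 0 0 20" --pt "-1.575 0 0 0 0 0 20"

```text
t: 17.4
position: [0.3975, -0.1867, -0.0108]
ee_rot: [180.0, -0.0, 24.5]
contact_force: [0.6, 0.2, -1.8]
width: 0.033
finger_force: 20.0
```

Request:
send_rows --pt "0 0 0 0 0 0 20" --pt "0 0 0 0 0 0 20" --pt "0 0 0 0 0 0 20"

```text
t: 17.7
position: [0.3975, -0.1867, -0.0108]
ee_rot: [179.9, -0.0, 24.5]
contact_force: [0.5, -0.5, 0.2]
width: 0.0329
finger_force: 20.3
```

The −x end reads 33, so it is stepped and tool yaw 24.5 already suits. To locate the module lengthwise, I'll slide the loosely shut pads along the narrow part until they push on the step's shoulder.

Request:
send_rows --pt "0 0 0 0 0 0 35" --pt "0 0 0 0 0 0 35" --pt "0.1 0 0 0 0 0 35" --pt "0.2 0 0 0 0 0 35" --pt "0.3 0 0 0 0 0 35" --pt "0.3 0 0 0 0 0 35" --pt "0.3 0 0 0 0 0 35"

```text
t: 18.4
position: [0.4078, -0.1815, -0.0111]
ee_rot: [180.0, -0.0, 24.5]
contact_force: [0.1, 0.1, 0.0]
width: 0.035
finger_force: 0.0
```

```bash
python3 -c "
from h import *
s=sense();say(s);p=s['position']
"
```

```text
{'t': 18.4, 'position': [0.4078, -0.1815, -0.0111], 'ee_rot': [179.9958, -0.009, 24.5092], 'contact_force': [0.0749, 0.1417, 0.0334], 'width': 0.035, 'finger_force': 0.0}
```

Request:
send_rows --pt "0.15 0 0 0 0 0 35" --pt "0.3 0 0 0 0 0 35"

```text
t: 18.6
position: [0.4187, -0.1766, -0.0111]
ee_rot: [-180.0, 0.0, 24.5]
contact_force: [0.0, 0.3, -1.4]
width: 0.035
finger_force: 0.3
```

Request:
send_rows --pt "0 0 0 0 0 0 35" --pt "0 0 0 0 0 0 25" --pt "0 0 0 0 0 0 25" --pt "0 0 0 0 0 0 25"

```text
t: 19.0
position: [0.4189, -0.1767, -0.0108]
ee_rot: [180.0, -0.0, 24.5]
contact_force: [1.3, 1.5, 0.9]
width: 0.0328
finger_force: 20.2
```

Still 33 wide after 24 mm of travel, so the pads are against the shoulder and the module centre is 28 mm ahead. Grasp it there.

Request:
send_rows --pt "0 0 0 0 0 0 60" --pt "0 0 0 0 0 0 60" --pt "0 0 0 0 0 0 60" --pt "0.7 0 0 0 0 0 60" --pt "0.7 0 0 0 0 0 60" --pt "0.7 0 0 0 0 0 25" --pt "0.7 0 0 0 0 0 25" --pt "0.7 0 0 0 0 0 25"

```text
t: 19.8
position: [0.4435, -0.1652, -0.0112]
ee_rot: [-180.0, 0.0, 24.5]
contact_force: [0.3, 0.4, 0.0]
width: 0.0398
finger_force: 21.1
```

Request:
send_rows --pt "0 0 0 0 0 0 25" --pt "0 0 0 0 0 0 25" --pt "0 0 0 0 0 0 25" --pt "0 0 0 0 0 0 25" --squeeze 70

```text
t: 20.2
position: [0.4437, -0.1653, -0.011]
ee_rot: [180.0, 0.0, 24.5]
contact_force: [-0.5, -0.1, 1.2]
width: 0.0394
finger_force: 71.4
```

```bash
python3 - <<'E'
from h import *
s=sense();say(s);p=s["position"]
D=np.array([.5370,.0545,0]);Y=5.8
for i in range(4):
    print(i+1,(D+rz(Y)@[-.108+.072*i,0,0]).round(4))
q=D+rz(Y)@[-.108,0,0]
to((p[0],p[1],.07,24.5),(q[0],q[1],.07,95.8))
E
```

```text
{'t': 20.2, 'position': [0.4437, -0.1653, -0.011], 'ee_rot': [179.9888, 0.0349, 24.4807], 'contact_force': [-0.5448, -0.145, 1.1579], 'width': 0.0394, 'finger_force': 71.3821}
1 [0.4296 0.0436 0.    ]
2 [0.5012 0.0509 0.    ]
3 [0.5728 0.0581 0.    ]
4 [0.6444 0.0654 0.    ]
(np.float64(0.443695116646698), np.float64(-0.16533053874159465), 0.07, 24.5) [-0.001, 0.0, -2.024] [0.01, 0.03, -0.02]
(np.float64(0.4295528834464909), np.float64(0.04358591990424179), 0.07, 95.8) [1.841, -4.899, -2.026] [-0.01, 0.04, -71.32]
```

```bash
python3 -c "
from h import *
to((.5012,.0509,.075,95.8))"
```

```text
(0.5012, 0.0509, 0.075, 95.8) [3.547, -4.324, -2.152] [-0.01, 0.04, -71.32]
```

Request:
send_rows --pt "0 0 -1.0 0 0 0 25" --pt "0 0 -2.1 0 0 0 25" --pt "0.4 -0.8 -2.15 0 0 -8 25" --pt "0.8 -1.6 -2.15 0 0 -16 25" --pt "1.2 -2.4 -2.15 0 0 -24 25" --pt "1.6 -3.2 -2.15 0 0 -32 25" --pt "2.0 -3.8 -2.15 0 0 -40 25" --pt "2.4 -4.0 -2.15 0 0 -48 25"

```text
t: 21.0
position: [0.4638, 0.0229, 0.0742]
ee_rot: [-179.9, -0.0, 73.0]
contact_force: [-0.0, -0.0, -1.9]
width: 0.0388
finger_force: 71.2
```

```bash
python3 -c "
from h import *
say(sense());to((.5012,.0509,.075,95.8))"
```

```text
{'t': 21.0, 'position': [0.4638, 0.0229, 0.0742], 'ee_rot': [-179.8848, -0.0282, 72.9625], 'contact_force': [-0.0289, -0.0328, -1.9248], 'width': 0.0388, 'finger_force': 71.2065}
(0.5012, 0.0509, 0.075, 95.8) [0.944, 0.688, -0.021] [-0.11, -0.05, -22.84]
```

Request:
send_rows --pt "0.4 0.3 -0.02 0 0 -8 25" --pt "0.8 0.6 -0.02 0 0 -16 25" --pt "0.944 0.688 -0.02 -0.1 0 -22.84 25" --pt "0.944 0.688 -0.02 -0.1 0 -22.84 25" --pt "0.944 0.688 -0.02 -0.1 0 -22.84 25"

```text
t: 21.5
position: [0.5019, 0.048, 0.075]
ee_rot: [-180.0, 0.0, 95.2]
contact_force: [0.3, 0.5, -0.9]
width: 0.0391
finger_force: 71.2
```

```bash
python3 -c "
from h import *
say(sense());to((.5012,.0509,.075,95.8),(.5012,.0509,.034,95.8))
f=grab_frame('side');b=crop(f,310,200,400,300,5);cv2.imwrite('pics/l.png',np.clip(b*1.7,0,255).astype(np.uint8))"
```

```text
{'t': 21.5, 'position': [0.5019, 0.048, 0.075], 'ee_rot': [-179.9939, 0.0188, 95.1996], 'contact_force': [0.2629, 0.5144, -0.8991], 'width': 0.0391, 'finger_force': 71.1831}
(0.5012, 0.0509, 0.075, 95.8) [0.073, -0.011, -0.0] [-0.01, 0.02, -0.6]
(0.5012, 0.0509, 0.034, 95.8) [0.073, -0.011, 1.025] [-0.01, 0.02, -0.6]
```

Request:
send_rows --pt "0.073 -0.011 0 0 0 -0.6 25" --pt "0.073 -0.011 0.3 0 0 -0.6 25" --pt "0.073 -0.011 0.6 0 0 -0.6 25" --pt "0.073 -0.011 0.8 0 0 -0.6 25" --pt "0.073 -0.011 0.95 0 0 -0.6 25" --pt "0.073 -0.011 1.05 0 0 -0.6 25" --pt "0.073 -0.011 1.05 0 0 -0.6 25" --pt "0.073 -0.011 1.05 0 0 -0.6 25"

```text
t: 22.35
position: [0.5025, 0.0494, 0.0368]
ee_rot: [179.8, 0.2, 95.9]
contact_force: [-6.0, -5.1, 14.1]
width: 0.0392
finger_force: 73.6
```

```bash
python3 -c "
from h import *
say(sense());print(sense()['moment']);to((.5012,.0509,.034,95.8))"
```

```text
{'t': 22.35, 'position': [0.5025, 0.0494, 0.0368], 'ee_rot': [179.8479, 0.1832, 95.9292], 'contact_force': [-6.0209, -5.1352, 14.1011], 'width': 0.0392, 'finger_force': 73.6418}
[-0.25101726  1.22545073  0.21639902]
(0.5012, 0.0509, 0.034, 95.8) [0.041, -0.028, 0.07] [0.15, 0.18, 0.13]
```

Contact at the rim: the moment points to the +y end sitting on it. Sweep slowly towards −y.

Request:
send_rows --pt "-0.025 0 0 0 0 0 25" --pt "-0.05 0 0 0 0 0 25" --pt "-0.075 0 0 0 0 0 25" --pt "-0.075 0 0 0 0 0 25"

```text
t: 22.75
position: [0.5025, 0.0493, 0.0364]
ee_rot: [179.8, -0.2, 95.9]
contact_force: [-5.3, 1.8, 12.8]
width: 0.0392
finger_force: 73.5
```

```bash
python3 -c "
from h import *
say(sense());print(sense()['moment'])"
```

```text
{'t': 22.75, 'position': [0.5025, 0.0493, 0.0364], 'ee_rot': [179.8429, -0.1517, 95.9372], 'contact_force': [-5.2643, 1.8051, 12.8019], 'width': 0.0392, 'finger_force': 73.5263}
[1.02987797 1.16901893 0.21368107]
```

Request:
send_rows --pt "0 0 -0.11 0 0 0 25" --pt "0 -0.06 -0.11 0 0 0 25" --pt "-0.04 -0.06 -0.08 0 0 0 25" --pt "-0.08 -0.06 -0.06 0 0 0 25" --pt "-0.08 -0.06 0 0 0 0 25" --pt "-0.08 -0.06 0 0 0 0 25"

```text
t: 23.35
position: [0.5004, 0.0449, 0.0332]
ee_rot: [179.9, -0.0, 95.9]
contact_force: [2.5, 2.6, -2.5]
width: 0.0391
finger_force: 71.6
```

```bash
python3 -c "
from h import *
say(sense());print(sense()['moment'])"
```

```text
{'t': 23.35, 'position': [0.5004, 0.0449, 0.0332], 'ee_rot': [179.894, -0.0285, 95.9053], 'contact_force': [2.4615, 2.5929, -2.5437], 'width': 0.0391, 'finger_force': 71.5871}
[ 0.47213145 -0.36629545 -0.16399433]
```

It dropped in. Push home.

Request:
send_rows --pt "0.02 0.02 0.1 0 0 0 25" --pt "0.02 0.02 0.2 0 0 0 25" --pt "0.02 0.02 0.3 0 0 0 25" --pt "0.02 0.02 0.4 0 0 0 25" --pt "0.02 0.02 0.5 0 0 0 25" --pt "0.02 0.02 0.5 0 0 0 25"

```text
t: 23.95
position: [0.5012, 0.0463, 0.0173]
ee_rot: [179.9, -0.0, 95.9]
contact_force: [-8.6, 4.8, 18.0]
width: 0.0393
finger_force: 74.2
```

```bash
python3 -c "
from h import *
say(sense());print(sense()['moment'])"
```

```text
{'t': 23.95, 'position': [0.5012, 0.0463, 0.0173], 'ee_rot': [179.8662, -0.0434, 95.9328], 'contact_force': [-8.5642, 4.7588, 18.005], 'width': 0.0393, 'finger_force': 74.1874}
[ 0.20236512  1.4487171  -0.23527255]
```

Request:
send_rows --pt "0 0 -0.1 0 0 0 45" --pt "0 0 -0.1 0 0 0 55" --pt "0 0 -0.1 0 0 0 55" --pt "0 0 -0.5 0 0 0 55" --pt "0 0 -1.3 0 0 0 55" --pt "0 0 -2.3 0 0 0 55" --pt "0 0 -2.8 0 0 0 80" --pt "0 0 -2.8 0 0 0 80" --squeeze 20

```text
t: 24.75
position: [0.5033, 0.0451, 0.1293]
ee_rot: [179.5, 0.1, 95.9]
contact_force: [-0.2, -0.2, 1.1]
width: 0.0795
finger_force: 0.0
```

```bash
python3 - <<'E'
from h import *
say(sense());pinch(.600,-.186,78.5,off=.033)
for c in("top","side"):
    f=grab_frame(c);cv2.imwrite(f"pics/{c}3.png",f);o=cv2.imread(f"pics/{c}0.png")
    for n,(x,y,a) in dict(A=(.6,-.186,78),C=(.4476,-.3466,-66)).items():
        P=proj(box((x,y),a,.09,.04,0,.056),c);l=(P.min(0)-6).astype(int);h=(P.max(0)+6).astype(int)
        d=cv2.absdiff(f,o)[l[1]:h[1],l[0]:h[0]].max(2);print(c,n,l,h,(d>40).mean().round(3))
    print([(round(d["conf"],2),d["extent"]) for d in search_frame("module1_mid",c)])
E
```

```text
{'t': 24.75, 'position': [0.5033, 0.0451, 0.1293], 'ee_rot': [179.4831, 0.0986, 95.9163], 'contact_force': [-0.2477, -0.1675, 1.0684], 'width': 0.0795, 'finger_force': 0.0}
(np.float64(0.6065791418357674), np.float64(-0.15366248474751262), 0.098, 78.5) [-5.207, 2.049, 0.81] [0.53, 0.02, 17.42]
(np.float64(0.6065791418357674), np.float64(-0.15366248474751262), -0.012, 78.5) [-5.202, 2.024, 3.56] [0.53, 0.02, 17.42]
top A [382 220] [434 256] 0.0
top C [443 275] [498 316] 0.286
[(0.26, [271.5, 206.0, 69.7, 117.7]), (0.26, [232.2, 175.4, 39.6, 31.0])]
side A [309 178] [345 231] 0.049
side C [363 143] [405 193] 0.657
[]
```

Request:
send_rows --pt "-1.2 0.5 0 0 0 5 80" --pt "-2.4 1.0 0.3 0 0 10 80" --pt "-3.6 1.5 0.6 0 0 15 80" --pt "-4.8 1.9 0.8 0 0 17.4 80" --pt "-5.205 2.04 0.81 0.5 0 17.4 80" --pt "-5.205 2.03 0.81 0.5 0 17.4 80" --pt "-5.205 2.03 0.81 0.5 0 17.4 80" --pt "-5.205 2.03 0.81 0.5 0 17.4 80"

```text
t: 25.75
position: [0.6023, -0.1521, 0.0925]
ee_rot: [-179.5, 0.0, 78.6]
contact_force: [-0.4, 0.6, 0.8]
width: 0.0801
finger_force: 0.0
```

```bash
python3 - <<'E'
from h import *
say(sense());pinch(.600,-.186,78.5,off=.033)
f=grab_frame("top");o=cv2.imread("pics/top0.png")
a=crop(f,375,210,510,335,3);b=crop(o,375,210,510,335,3)
cv2.imwrite("pics/m.png",np.clip(np.hstack([a,b[:,:390]])*1.3,0,255).astype(np.uint8))
E
```

```text
{'t': 25.75, 'position': [0.6023, -0.1521, 0.0925], 'ee_rot': [-179.4867, 0.0282, 78.58], 'contact_force': [-0.4495, 0.6201, 0.8028], 'width': 0.0801, 'finger_force': 0.0}
(np.float64(0.6065791418357674), np.float64(-0.15366248474751262), 0.098, 78.5) [-0.017, 0.111, -0.138] [-0.51, 0.03, 0.08]
(np.float64(0.6065791418357674), np.float64(-0.15366248474751262), -0.012, 78.5) [-0.016, 0.136, 2.612] [-0.51, 0.03, 0.08]
```

View pics/m.png

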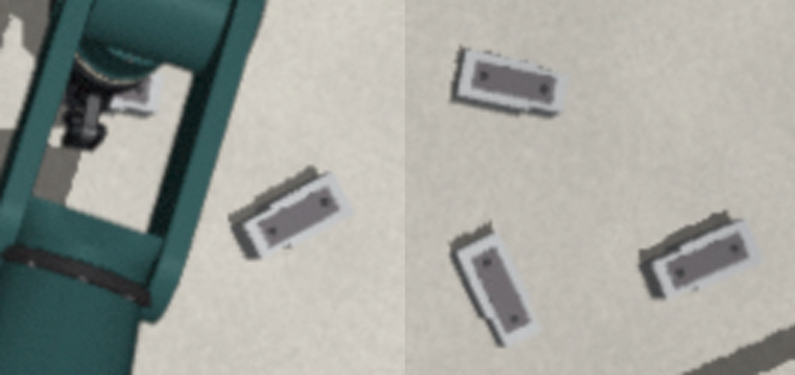

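C has been knocked: in the top view its centre moved from about (300,262) to (297,215) in crop pixels, roughly 4 cm in +x. A is untouched, so feel A now.

Request:
send_rows --pt "-0.017 0.12 0.7 -0.5 0 0 80" --pt "-0.017 0.12 1.6 -0.5 0 0 80" --pt "-0.017 0.12 2.3 -0.5 0 0 80" --pt "-0.017 0.12 2.5 -0.5 0 0 80" --pt "-0.017 0.12 2.5 -0.5 0 0 25" --pt "-0.017 0.12 2.5 -0.5 0 0 25" --pt "-0.017 0.12 2.5 -0.5 0 0 25" --pt "-0.017 0.12 2.5 -0.5 0 0 25" --squeeze 20

```text
t: 26.6
position: [0.6087, -0.1552, -0.0036]
ee_rot: [179.6, 0.1, 78.5]
contact_force: [0.1, 0.9, 4.7]
width: 0.0395
finger_force: 20.7
```

Request:
send_rows --pt "0 0 0 0 0 0 25" --pt "0 0 0 0 0 0 25" --pt "0 0 0 0 0 0 25"

```text
t: 26.9
position: [0.6087, -0.1552, -0.0036]
ee_rot: [179.6, 0.1, 78.5]
contact_force: [0.0, 0.4, 5.6]
width: 0.0396
finger_force: 20.9
```

Request:
send_rows --pt "0 0 0 0 0 0 70" --pt "0 0 0 0 0 0 70" --pt "0 0 0 0 0 0 70" --pt "-0.8 0 0.05 0 0 0 70" --pt "-1.65 0 0.05 0 0 0 70" --pt "-1.65 0 0.05 0 0 0 70" --pt "-1.65 0 0.05 0 0 0 25" --pt "-1.65 0 0.05 0 0 0 25"

```text
t: 27.7
position: [0.5938, -0.2188, -0.0087]
ee_rot: [179.9, 0.0, 78.5]
contact_force: [-0.1, 0.2, 0.0]
width: 0.0421
finger_force: 0.0
```

Request:
send_rows --pt "0 0 0 0 0 0 25" --pt "0 0 0 0 0 0 25" --pt "0 0 0 0 0 0 25"

```text
t: 28.0
position: [0.5941, -0.2186, -0.0085]
ee_rot: [179.9, 0.0, 78.6]
contact_force: [1.0, 1.6, -1.0]
width: 0.0329
finger_force: 22.6
```

Request:
send_rows --pt "0 0 0 0 0 0 35" --pt "0 0 0 0 0 0 35" --pt "0.12 0 0 0 0 0 35" --pt "0.25 0 0 0 0 0 35" --pt "0.38 0 0 0 0 0 35" --pt "0.5 0 0 0 0 0 35" --pt "0.5 0 0 0 0 0 25" --pt "0.5 0 0 0 0 0 25"

```text
t: 28.8
position: [0.5983, -0.199, -0.0082]
ee_rot: [179.9, -0.0, 78.6]
contact_force: [1.1, 2.0, 0.5]
width: 0.0327
finger_force: 21.0
```

Request:
send_rows --pt "0 0 0 0 0 0 25" --pt "0 0 0 0 0 0 60" --pt "0 0 0 0 0 0 60" --pt "0 0 0 0 0 0 60" --pt "0.7 0 0 0 0 0 60" --pt "0.7 0 0 0 0 0 60" --pt "0.7 0 0 0 0 0 25" --pt "0.7 0 0 0 0 0 25"

```text
t: 29.6
position: [0.6034, -0.1731, -0.0085]
ee_rot: [179.9, 0.1, 78.5]
contact_force: [-0.2, -0.4, -0.7]
width: 0.0394
finger_force: 24.0
```

Request:
send_rows --pt "0 0 0 0 0 0 25" --pt "0 0 0 0 0 0 25" --pt "0 0 0 0 0 0 25" --pt "0 0 0 0 0 0 25" --squeeze 70

```text
t: 30.0
position: [0.6035, -0.1733, -0.0082]
ee_rot: [179.9, 0.1, 78.5]
contact_force: [0.4, -0.6, 1.2]
width: 0.0391
finger_force: 71.1
```

```bash
python3 - <<'E'
from h import *
s=sense();say(s)
c=np.array([.5010,.0455,0])  # socket2 as felt
for i in(1,3,4): 
    q=c+rz(5.9)@[.072*(i-2),0,0];print(i)
    to((q[0],q[1],.075,95.9))
E
```

```text
{'t': 30.0, 'position': [0.6035, -0.1733, -0.0082], 'ee_rot': [179.8549, 0.1214, 78.5039], 'contact_force': [0.3716, -0.5511, 1.2005], 'width': 0.0391, 'finger_force': 71.1418}
1
(np.float64(0.42938139716756346), np.float64(0.03809893735131823), 0.075, 95.9) [4.308, -5.315, -2.103] [0.13, 0.14, -17.4]
3
(np.float64(0.5726186028324365), np.float64(0.05290106264868177), 0.075, 95.9) [5.384, -1.88, -2.097] [0.13, 0.14, -17.4]
4
(np.float64(0.6442372056648731), np.float64(0.060302125297363535), 0.075, 95.9) [5.922, -0.162, -2.093] [0.13, 0.14, -17.4]
```

Request:
send_rows --pt "0 0 -1.1 0 0 0 25" --pt "0 0 -2.1 0 0 0 25" --pt "1.2 0 -2.1 0 0 -6 25" --pt "2.4 0 -2.1 0 0 -12 25" --pt "3.6 -0.1 -2.1 0 0 -17.4 25" --pt "4.8 -0.16 -2.1 0 0 -17.4 25" --pt "5.9 -0.16 -2.1 0.13 0.14 -17.4 25" --pt "5.922 -0.16 -2.1 0.13 0.14 -17.4 25"

```text
t: 30.8
position: [0.6435, 0.0674, 0.0739]
ee_rot: [-179.9, -0.3, 96.3]
contact_force: [0.9, -0.6, -2.6]
width: 0.0389
finger_force: 71.4
```

Request:
send_rows --pt "0 0 0 0 0 0 25" --pt "0 0 0 0 0 0 25"

```text
t: 31.0
position: [0.6435, 0.0601, 0.0743]
ee_rot: [-179.9, -0.0, 95.9]
contact_force: [-0.7, -0.3, -2.0]
width: 0.0389
finger_force: 71.4
```

```bash
python3 -c "
from h import *
say(sense());to((.6442,.0603,.075,95.9),(.6442,.0603,.036,95.9))"
```

```text
{'t': 31.0, 'position': [0.6435, 0.0601, 0.0743], 'ee_rot': [-179.864, -0.0295, 95.8942], 'contact_force': [-0.7432, -0.3357, -1.9522], 'width': 0.0389, 'finger_force': 71.3591}
(0.6442, 0.0603, 0.075, 95.9) [0.003, 0.018, -0.016] [-0.14, -0.03, -0.01]
(0.6442, 0.0603, 0.036, 95.9) [0.003, 0.021, 0.959] [-0.14, -0.03, -0.01]
```

Request:
send_rows --pt "0.003 0.018 0.3 -0.1 0 0 25" --pt "0.003 0.018 0.6 -0.1 0 0 25" --pt "0.003 0.018 0.75 -0.1 0 0 25" --pt "0.003 0.018 0.85 -0.1 0 0 25" --pt "0.003 0.018 0.96 -0.1 0 0 25" --pt "0.003 0.018 0.96 -0.1 0 0 25" --pt "0.003 0.018 0.96 -0.1 0 0 25"

```text
t: 31.7
position: [0.6436, 0.0607, 0.0409]
ee_rot: [-180.0, -0.0, 95.9]
contact_force: [-9.9, -0.5, 14.0]
width: 0.0394
finger_force: 73.4
```

```bash
python3 -c "
from h import *
say(sense());print(sense()['moment'])"
```

```text
{'t': 31.7, 'position': [0.6436, 0.0607, 0.0409], 'ee_rot': [-179.9911, -0.0117, 95.8676], 'contact_force': [-9.8943, -0.4687, 14.0207], 'width': 0.0394, 'finger_force': 73.4237}
[-0.51860465  1.86844633 -0.33345372]
```

Request:
send_rows --pt "0 0 -0.15 0 0 0 25" --pt "0.03 -0.05 -0.15 0 0 0 25" --pt "0.03 -0.05 -0.1 0 0 0 25" --pt "0.03 -0.05 -0.06 0 0 0 25" --pt "0.03 -0.05 0 0 0 0 25" --pt "0.03 -0.05 0 0 0 0 25"

```text
t: 32.3
position: [0.643, 0.0622, 0.0359]
ee_rot: [179.9, -0.1, 95.9]
contact_force: [3.1, -0.3, -3.0]
width: 0.0386
finger_force: 71.0
```

```bash
python3 -c "
from h import *
say(sense());print(sense()['moment'])"
```

```text
{'t': 32.3, 'position': [0.643, 0.0622, 0.0359], 'ee_rot': [179.9141, -0.0567, 95.9319], 'contact_force': [3.068, -0.3406, -3.0471], 'width': 0.0386, 'finger_force': 71.042}
[ 0.03269704 -0.56539142  0.09259586]
```

In. Push home.

Request:
send_rows --pt "0 0.01 0.1 0 0 0 25" --pt "0 0.01 0.2 0 0 0 25" --pt "0 0.01 0.3 0 0 0 25" --pt "0 0.01 0.4 0 0 0 25" --pt "0 0.01 0.52 0 0 0 25" --pt "0 0.01 0.52 0 0 0 25"

```text
t: 32.9
position: [0.6433, 0.0621, 0.0197]
ee_rot: [179.9, -0.0, 95.9]
contact_force: [-4.7, 0.2, 12.0]
width: 0.0391
finger_force: 72.8
```

Request:
send_rows --pt "0 0 -0.12 0 0 0 45" --pt "0 0 -0.12 0 0 0 55" --pt "0 0 -0.12 0 0 0 55" --pt "0 0 -0.5 0 0 0 55" --pt "0 0 -1.3 0 0 0 55" --pt "0 0 -2.3 0 0 0 55" --pt "0 0 -2.8 0 0 0 80" --pt "0 0 -2.8 0 0 0 80" --squeeze 20

```text
t: 33.7
position: [0.6459, 0.0622, 0.1343]
ee_rot: [179.3, -0.0, 95.9]
contact_force: [-0.0, 0.2, 1.5]
width: 0.0794
finger_force: 0.0
```

```bash
python3 - <<'E'
from h import *
from scipy.optimize import least_squares
s=sense();say(s)
A=np.array([(243,225),(332,172),(352,208),(263,258)],float);A=A/3+[375,210]-.35
def f(p,pts=A):
    P=proj(box(p,p[2],.09,.04,0,.056)[4:],"top");return np.concatenate([(lambda d:d[np.argmin((d**2).sum(1))])(P-q) for q in pts])
o=least_squares(f,[.485,-.34,-60],x_scale=[.01,.01,3]);print(o.x,o.fun.round(1))
O=np.array([(648,345),(742,292),(757,330),(660,378)],float)/3.3+[262,195]-.35
print(least_squares(lambda p:f(p,O),[.45,-.34,-66],x_scale=[.01,.01,3]).x)
x,y,a=o.x
print(proj(box((x,y),a,.09,.04,0,.056),"side").round().tolist())
cv2.imwrite("pics/side4.png",grab_frame("side"))
pinch(x,y,a+180,off=.033)
E
```

```text
{'t': 33.7, 'position': [0.6459, 0.0622, 0.1343], 'ee_rot': [179.3406, -0.0047, 95.9309], 'contact_force': [-0.0486, 0.2307, 1.5071], 'width': 0.0794, 'finger_force': 0.0}
[  0.48462774  -0.34785918 -61.97876099] [-0.6 -1.3 -0.5 -0.9  0.6  0.8  0.5  1.5]
[  0.44667533  -0.34768292 -65.16422835]
[[384.0, 183.0], [368.0, 165.0], [356.0, 168.0], [372.0, 187.0], [386.0, 166.0], [369.0, 149.0], [357.0, 152.0], [373.0, 170.0]]
(np.float64(0.46912437780342453), np.float64(-0.3187276531926301), 0.098, np.float64(118.02123900988599)) [-9.019, -5.348, 0.789] [0.38, 0.04, -22.09]
(np.float64(0.46912437780342453), np.float64(-0.3187276531926301), -0.012, np.float64(118.02123900988599)) [-9.021, -5.366, 3.539] [0.38, 0.04, -22.09]
```

z 0.0197 is exactly home. Now go to C, at its new pose (0.485, −0.348, 118°).

Request:
send_rows --pt "-1.1 -0.65 0.1 0 0 -4 80" --pt "-2.2 -1.3 0.2 0 0 -8 80" --pt "-3.3 -2.0 0.3 0 0 -12 80" --pt "-4.4 -2.6 0.4 0 0 -16 80" --pt "-5.5 -3.3 0.5 0 0 -20 80" --pt "-6.6 -3.9 0.6 0 0 -22 80" --pt "-7.7 -4.6 0.7 0 0 -22 80" --pt "-9.02 -5.35 0.79 0.38 0 -22.1 80"

```text
t: 34.55
position: [0.4733, -0.3005, 0.0947]
ee_rot: [-179.6, -0.3, 118.0]
contact_force: [0.2, 0.3, -0.4]
width: 0.0799
finger_force: 0.0
```

Request:
send_rows --pt "0 0 0 0 0 0 80" --pt "0 0 0 0 0 0 80"

```text
t: 34.75
position: [0.4744, -0.2999, 0.0951]
ee_rot: [-179.7, -0.3, 117.9]
contact_force: [-0.2, 1.2, -0.3]
width: 0.0801
finger_force: 0.0
```

```bash
python3 - <<'E'
from h import *
say(sense());pinch(.4846,-.3479,118,off=.033,z=-.010)
f=grab_frame("side");b=crop(f,330,120,450,230,5)
cv2.imwrite("pics/n.png",np.clip(b*1.3,0,255).astype(np.uint8))
E
```

```text
{'t': 34.75, 'position': [0.4744, -0.2999, 0.0951], 'ee_rot': [-179.6658, -0.3303, 117.8663], 'contact_force': [-0.1878, 1.185, -0.318], 'width': 0.0801, 'finger_force': 0.0}
(np.float64(0.46910743842806557), np.float64(-0.3187627294356554), 0.1, 118) [-0.356, -0.338, -0.124] [-0.33, -0.33, -0.13]
(np.float64(0.46910743842806557), np.float64(-0.3187627294356554), -0.01, 118) [-0.371, -0.322, 2.626] [-0.33, -0.33, -0.13]
```

Request:
send_rows --pt "-0.37 -0.32 0 -0.3 -0.3 0 80" --pt "-0.37 -0.32 0.6 -0.3 -0.3 0 80" --pt "-0.37 -0.32 1.5 -0.3 -0.3 0 80" --pt "-0.37 -0.32 2.3 -0.3 -0.3 0 80" --pt "-0.37 -0.32 2.6 -0.3 -0.3 0 80" --pt "-0.37 -0.32 2.6 -0.3 -0.3 0 25" --pt "-0.37 -0.32 2.6 -0.3 -0.3 0 25" --pt "-0.37 -0.32 2.6 -0.3 -0.3 0 25"

```text
t: 35.6
position: [0.4728, -0.3198, -0.0044]
ee_rot: [179.9, 0.4, 118.1]
contact_force: [1.1, -0.1, 0.9]
width: 0.0375
finger_force: 0.0
```

Request:
send_rows --pt "0 0 0 0 0 0 25" --pt "0 0 0 0 0 0 25" --pt "0 0 0 0 0 0 25" --pt "0 0 0 0 0 0 25"

```text
t: 36.0
position: [0.4726, -0.32, -0.0043]
ee_rot: [179.8, 0.4, 118.0]
contact_force: [-0.0, 0.5, 6.0]
width: 0.0329
finger_force: 22.5
```

The tool +x end reads 33, so C needs the opposite grasp (yaw −62). Register on the shoulder first by pushing along tool −x.

Request:
send_rows --pt "0 0 0 0 0 0 35" --pt "0 0 0.05 0 0 0 35" --pt "-0.12 0 0.08 0 0 0 35" --pt "-0.25 0 0.08 0 0 0 35" --pt "-0.38 0 0.08 0 0 0 35" --pt "-0.5 0 0.08 0 0 0 35" --pt "-0.5 0 0.08 0 0 0 25" --pt "-0.5 0 0.08 0 0 0 25"

```text
t: 36.8
position: [0.4804, -0.3369, -0.0103]
ee_rot: [180.0, 0.2, 118.0]
contact_force: [-0.4, -1.3, -1.2]
width: 0.0328
finger_force: 21.5
```

Request:
send_rows --pt "0 0 0 0 0 0 25" --pt "0 0 0 0 0 0 25" --pt "0 0 0 0 0 0 25"

```text
t: 37.1
position: [0.4803, -0.3365, -0.0101]
ee_rot: [180.0, 0.2, 118.0]
contact_force: [-0.7, 0.0, -1.7]
width: 0.0327
finger_force: 21.5
```

```bash
python3 - <<'E'
from h import *
s=sense();say(s);a=s["ee_rot"][2];q=s["position"]+rz(a)@[-.028,0,0];print("module",q,a)
E
```

```text
{'t': 37.1, 'position': [0.4803, -0.3365, -0.0101], 'ee_rot': [179.986, 0.1852, 118.0333], 'contact_force': [-0.6635, 0.0118, -1.6895], 'width': 0.0327, 'finger_force': 21.4849}
module [ 0.49342    -0.36118105 -0.0100922 ] 118.03331220226484
```

Request:
send_rows --pt "0 0 0 0 0 0 75" --pt "0 0 0 0 0 0 75" --pt "0 0 -0.8 0 0 0 80" --pt "0 0 -1.8 0 0 0 80" --pt "-0.3 0 -2.5 0 0 8 80" --pt "-0.6 0 -2.6 0 0 16 80" --pt "-0.7 0 -2.6 0 0 24 80" --pt "-0.7 0 -2.6 0 0 32 80"

```text
t: 37.9
position: [0.494, -0.3621, 0.0952]
ee_rot: [179.8, 0.2, 85.7]
contact_force: [-0.5, -0.4, -0.3]
width: 0.0802
finger_force: 0.0
```

Request:
send_rows --pt "0 0 0 0 0 8.5 80" --pt "0 0 0 0 0 17 80" --pt "0 0 0 0 0 25.5 80" --pt "0 0 0 0 0 34 80" --pt "0 0 0 0 0 42.5 80" --pt "0 0 0 0 0 51 80" --pt "0 0 0 0 0 59.5 80" --pt "0 0 0 0 0 68 80"

```text
t: 38.7
position: [0.4936, -0.3612, 0.0946]
ee_rot: [179.8, -0.1, 17.7]
contact_force: [0.7, 0.2, 0.2]
width: 0.0798
finger_force: 0.0
```

Request:
send_rows --pt "0 0 0 0 0 8.5 80" --pt "0 0 0 0 0 17 80" --pt "0 0 0 0 0 25.5 80" --pt "0 0 0 0 0 34 80" --pt "0 0 0 0 0 42.5 80" --pt "0 0 0 0 0 51 80" --pt "0 0 0 0 0 59.5 80" --pt "0 0 0 0 0 68 80"

```text
t: 39.5
position: [0.4936, -0.3612, 0.0946]
ee_rot: [180.0, -0.3, -50.3]
contact_force: [0.2, -0.2, -0.2]
width: 0.08
finger_force: 0.0
```

```bash
python3 - <<'E'
from h import *
s=sense();say(s);print(s["joints"].round(1));to((.4934,-.3612,.095,-62),(.4934,-.3612,-.01,-62))
E
```

```text
{'t': 39.5, 'position': [0.4936, -0.3612, 0.0946], 'ee_rot': [179.988, -0.2553, -50.3225], 'contact_force': [0.1939, -0.2296, -0.1553], 'width': 0.08, 'finger_force': 0.0}
[-41.5  14.8  78.7  -0.1  86.2  98.8]
(0.4934, -0.3612, 0.095, -62) [-0.003, 0.002, -0.011] [-0.01, -0.26, 11.68]
(0.4934, -0.3612, -0.01, -62) [-0.015, 0.002, 2.614] [-0.01, -0.26, 11.68]
```

Request:
send_rows --pt "0 0 0 0 0 6 80" --pt "0 0 0 0 -0.26 11.7 80" --pt "0 0 0.7 0 -0.26 11.7 80" --pt "0 0 1.7 0 -0.26 11.7 80" --pt "-0.01 0 2.4 0 -0.26 11.7 80" --pt "-0.01 0 2.62 0 -0.26 11.7 80" --pt "-0.01 0 2.62 0 -0.26 11.7 25" --pt "-0.01 0 2.62 0 -0.26 11.7 25"

```text
t: 40.3
position: [0.4944, -0.3621, -0.0088]
ee_rot: [-179.9, -0.1, -61.7]
contact_force: [0.4, 0.3, 0.2]
width: 0.0528
finger_force: 0.0
```

Request:
send_rows --pt "0 0 0 0 0 0 25" --pt "0 0 0 0 0 0 25" --pt "0 0 0 0 0 0 25"

```text
t: 40.6
position: [0.4948, -0.3625, -0.0079]
ee_rot: [-179.9, -0.2, -61.7]
contact_force: [-0.3, -0.2, 6.1]
width: 0.0398
finger_force: 22.7
```

Request:
send_rows --pt "0 0 0 0 0 0 25" --pt "0 0 0 0 0 0 25" --pt "0 0 0 0 0 0 25" --squeeze 70

```text
t: 40.9
position: [0.495, -0.3626, -0.0077]
ee_rot: [-179.9, -0.2, -61.7]
contact_force: [0.3, -0.3, 6.3]
width: 0.0386
finger_force: 72.9
```

```bash
python3 - <<'E'
from h import *
s=sense();say(s)
c=np.array([.5010,.0455,0]);d=np.array([.6435,.0618,0]);print("yaw",np.degrees(np.arctan2(*(d-c)[1::-1])))
q=(c+d)/2;print(q);to((.45,-.15,.08,14),(q[0],q[1],.08,95.9))
E
```

```text
{'t': 40.9, 'position': [0.495, -0.3626, -0.0077], 'ee_rot': [-179.902, -0.2474, -61.6689], 'contact_force': [0.2609, -0.3146, 6.334], 'width': 0.0386, 'finger_force': 72.8734}
yaw 6.525471569707344
[0.57225 0.05365 0.     ]
(0.45, -0.15, 0.08, 14) [-5.203, -1.536, -2.213] [0.08, -0.28, -75.67]
(np.float64(0.5722499999999999), np.float64(0.05365), 0.08, 95.9) [-8.234, -6.643, -2.217] [0.31, -0.2, -157.57]
```

Request:
send_rows --pt "0 0 -1.1 0 0 0 25" --pt "0 0 -2.2 0 0 0 25" --pt "-0.8 -0.2 -2.2 0 0 -8 25" --pt "-1.6 -0.5 -2.2 0 0 -16 25" --pt "-2.4 -0.7 -2.2 0 0 -24 25" --pt "-3.2 -1.0 -2.2 0 0 -32 25" --pt "-4.0 -1.2 -2.2 0 0 -40 25" --pt "-5.2 -1.5 -2.2 0 0 -48 25"

```text
t: 41.7
position: [0.4472, -0.1491, 0.0772]
ee_rot: [-180.0, 0.0, -13.5]
contact_force: [0.6, 1.0, -1.5]
width: 0.0386
finger_force: 71.8
```

Request:
send_rows --pt "0 0 0 0 0 -8.5 25" --pt "0 0 0 0 0 -17 25" --pt "0 0 0 0 0 -25.5 25" --pt "0 0 0 0 0 -34 25" --pt "0 0 0 0 0 -42.5 25" --pt "0 0 0 0 0 -51 25" --pt "0 0 0 0 0 -59.5 25" --pt "0 0 0 0 0 -68 25"

```text
t: 42.5
position: [0.447, -0.1492, 0.0771]
ee_rot: [-179.9, -0.0, 54.7]
contact_force: [0.6, 1.1, -1.2]
width: 0.0387
finger_force: 71.9
```

```bash
python3 - <<'E'
from h import *
s=sense();say(s);print(s["joints"].round(1));to((.5705,.0553,.08,95.9))
E
```

```text
{'t': 42.5, 'position': [0.447, -0.1492, 0.0771], 'ee_rot': [-179.8855, -0.0188, 54.6825], 'contact_force': [0.6262, 1.0696, -1.2323], 'width': 0.0387, 'finger_force': 71.8522}
[-25.4  -1.8  99.2   0.   82.8   9.9]
(0.5705, 0.0553, 0.08, 95.9) [5.958, -0.436, -0.07] [-0.1, -0.06, -41.22]
```

Request:
send_rows --pt "0.9 -0.1 -0.07 0 0 -7 25" --pt "1.8 -0.2 -0.07 0 0 -14 25" --pt "2.7 -0.3 -0.07 0 0 -21 25" --pt "3.6 -0.35 -0.07 0 0 -28 25" --pt "4.5 -0.4 -0.07 0 0 -35 25" --pt "5.4 -0.43 -0.07 0 0 -41.2 25" --pt "5.958 -0.436 -0.07 -0.1 0 -41.2 25" --pt "5.958 -0.436 -0.07 -0.1 0 -41.2 25"

```text
t: 43.3
position: [0.5729, 0.0569, 0.0797]
ee_rot: [180.0, -0.1, 95.7]
contact_force: [-0.6, -0.7, -1.1]
width: 0.0391
finger_force: 71.8
```

Request:
send_rows --pt "0 0 0 0 0 0 25" --pt "0 0 0 0 0 0 25"

```text
t: 43.5
position: [0.5715, 0.0535, 0.08]
ee_rot: [-180.0, 0.0, 95.5]
contact_force: [-0.1, 0.2, -1.2]
width: 0.0392
finger_force: 71.8
```

```bash
python3 - <<'E'
from h import *
s=sense();say(s);to((.5705,.0553,.037,95.9))
E
```

```text
{'t': 43.5, 'position': [0.5715, 0.0535, 0.08], 'ee_rot': [-179.9899, 0.0024, 95.4874], 'contact_force': [-0.1047, 0.1668, -1.235], 'width': 0.0392, 'finger_force': 71.8051}
(0.5705, 0.0553, 0.037, 95.9) [0.048, -0.02, 1.075] [-0.01, 0.0, -0.41]
```

Request:
send_rows --pt "0.048 -0.02 0.3 0 0 -0.41 25" --pt "0.048 -0.02 0.6 0 0 -0.41 25" --pt "0.048 -0.02 0.8 0 0 -0.41 25" --pt "0.048 -0.02 0.9 0 0 -0.41 25" --pt "0.048 -0.02 1.0 0 0 -0.41 25" --pt "0.048 -0.02 1.08 0 0 -0.41 25" --pt "0.048 -0.02 1.08 0 0 -0.41 25"

```text
t: 44.2
position: [0.5701, 0.0556, 0.0421]
ee_rot: [-179.9, 0.0, 95.9]
contact_force: [-10.6, -1.4, 20.1]
width: 0.0392
finger_force: 74.4
```

```bash
python3 -c "
from h import *
say(sense());print(sense()['moment'])"
```

```text
{'t': 44.2, 'position': [0.5701, 0.0556, 0.0421], 'ee_rot': [-179.9339, 0.0221, 95.9249], 'contact_force': [-10.6165, -1.4179, 20.1069], 'width': 0.0392, 'finger_force': 74.4116}
[-0.15515111  2.69781168 -0.08492914]
```

On the rim along its −x side; hop 2 mm to +x.

Request:
send_rows --pt "0 0 -0.2 0 0 0 25" --pt "0 0.05 -0.2 0 0 0 25" --pt "0 0.05 -0.12 0 0 0 25" --pt "0 0.05 -0.06 0 0 0 25" --pt "0 0.05 0 0 0 0 25" --pt "0 0.05 0 0 0 0 25"

```text
t: 44.8
position: [0.5743, 0.0567, 0.041]
ee_rot: [179.8, 0.0, 96.0]
contact_force: [-6.3, 2.5, 16.5]
width: 0.0384
finger_force: 73.9
```

```bash
python3 -c "
from h import *
say(sense());print(sense()['moment'])"
```

```text
{'t': 44.8, 'position': [0.5743, 0.0567, 0.041], 'ee_rot': [179.7822, 0.01, 95.9788], 'contact_force': [-6.3499, 2.5332, 16.5278], 'width': 0.0384, 'finger_force': 73.9378}
[-0.37692884  1.14909993 -0.05121349]
```

Request:
send_rows --pt "0 0 -0.2 0 0 0 25" --pt "0.05 -0.025 -0.2 0 0 0 25" --pt "0.05 -0.025 -0.12 0 0 0 25" --pt "0.05 -0.025 -0.06 0 0 0 25" --pt "0.05 -0.025 0 0 0 0 25" --pt "0.05 -0.025 0 0 0 0 25"

```text
t: 45.4
position: [0.5713, 0.0581, 0.0357]
ee_rot: [-179.9, -0.0, 95.9]
contact_force: [0.3, -0.8, -0.9]
width: 0.0388
finger_force: 71.8
```

```bash
python3 -c "
from h import *
say(sense());print(sense()['moment'])"
```

```text
{'t': 45.4, 'position': [0.5713, 0.0581, 0.0357], 'ee_rot': [-179.9198, -0.0261, 95.9349], 'contact_force': [0.2573, -0.7602, -0.8812], 'width': 0.0388, 'finger_force': 71.8285}
[-0.0013933   0.0080331   0.02303299]
```

In. Push home, release and rise.

Request:
send_rows --pt "0 0 0.1 0 0 0 25" --pt "0 0 0.2 0 0 0 25" --pt "0 0 0.3 0 0 0 25" --pt "0 0 0.4 0 0 0 25" --pt "0 0 0.52 0 0 0 25" --pt "0 0 0.52 0 0 0 25"

```text
t: 46.0
position: [0.5723, 0.058, 0.0203]
ee_rot: [179.9, 0.0, 95.9]
contact_force: [-6.9, -0.4, 15.1]
width: 0.0388
finger_force: 73.7
```

Request:
send_rows --pt "0 0 -0.12 0 0 0 45" --pt "0 0 -0.12 0 0 0 53" --pt "0 0 -0.12 0 0 0 53" --pt "0 0 -0.5 0 0 0 53" --pt "0 0 -1.3 0 0 0 53" --pt "0 0 -2.3 0 0 0 53" --pt "-1.0 0 -2.8 0 0 0 0" --pt "-2.5 -2 -2.8 0 0 0 0" --squeeze 20

```text
t: 46.8
position: [0.545, -0.0172, 0.1336]
ee_rot: [179.3, 0.2, 96.0]
contact_force: [0.1, -0.7, 0.0]
width: 0.0244
finger_force: 0.0
```

Request:
send_rows --pt "-2 -3.2 0 0 0 0 0" --pt "-2 -3.2 0 0 0 0 0" --pt "-2 -3.2 0 0 0 0 0" --pt "-2 -3.2 0 0 0 0 0"

```text
t: 47.2
position: [0.4168, -0.1111, 0.1287]
ee_rot: [-180.0, 0.1, 95.6]
contact_force: [1.3, 0.4, -0.1]
width: -0.0002
finger_force: 0.0
```

```bash
python3 - <<'E'
from h import *
say(sense())
t=grab_frame("top");s=grab_frame("side")
a=crop(t,150,190,510,340,2.2);b=crop(s,270,170,430,300,2)
o=np.zeros((600,795,3),np.uint8);o[:a.shape[0],:a.shape[1]]=a;o[335:595,:320]=b
o[335:595,330:330+320]=crop(s,290,340,450,470,2)
cv2.imwrite("pics/o.png",np.clip(o*1.3,0,255).astype(np.uint8))
D=np.array([.537,.0545,0]);k=D+rz(6)@[-.06-.024,.097,.096];print("knob",k,proj(k,"top"),proj(k,"side"))
E
```

```text
{'t': 47.2, 'position': [0.4168, -0.1111, 0.1287], 'ee_rot': [-179.9853, 0.0821, 95.5966], 'contact_force': [1.29, 0.4151, -0.0634], 'width': -0.0002, 'finger_force': 0.0}
knob [0.4433209  0.14218823 0.096     ] [[279.19161674 300.85141261]] [[404.31362471 291.99327966]]
```

View pics/o.png

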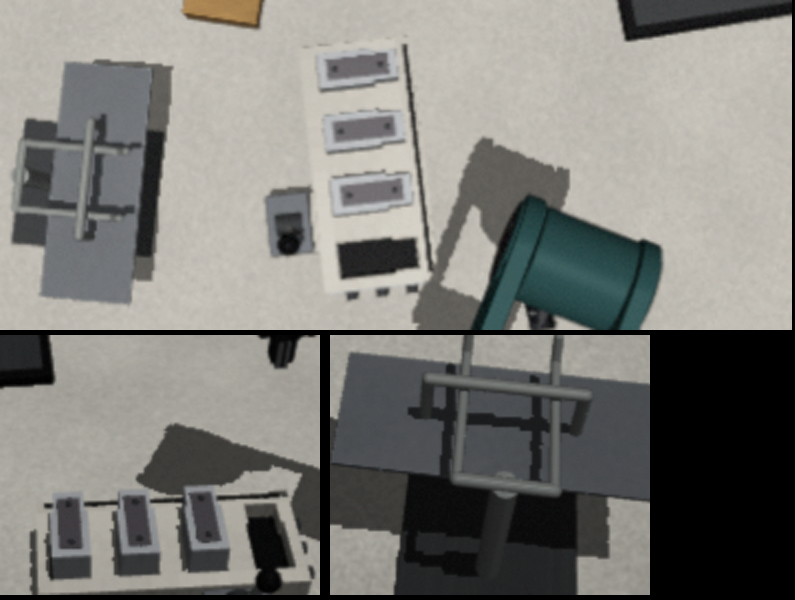

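The three modules sit level in sockets 2–4 with socket 1 empty, and the cover hangs on both prongs with its bar near (88,175) in the top panel. The knob is at (289,243) there. Next is the lever.

```bash
python3 - <<'E'
from h import *
D=np.array([.537,.0525,0])
P=lambda x,z:(*(D+rz(6)@[x,.097,0])[:2].round(4),z,95.9)
to((.33,.02,.13,95.9),P(-.14,.13),P(-.14,.048))
E
```

```text
(0.33, 0.02, 0.13, 95.9) [3.44, -1.922, -0.027] [0.19, 0.02, -0.11]
(np.float64(0.3876), np.float64(0.1343), 0.13, 95.9) [6.138, -0.201, -0.023] [0.19, 0.02, -0.11]
(np.float64(0.3876), np.float64(0.1343), 0.048, 95.9) [6.138, -0.207, 2.027] [0.19, 0.02, -0.11]
```

Request:
send_rows --pt "1.1 -1.0 0 0 0 0 0" --pt "2.3 -1.2 0 0 0 0 0" --pt "3.5 -1.2 0 0 0 0 0" --pt "4.7 -1.0 0 0 0 0 0" --pt "5.6 -0.6 0 0 0 0 0" --pt "6.138 -0.2 0 0.2 0 0 0" --pt "6.138 -0.2 0 0.2 0 0 0" --pt "6.138 -0.2 0 0.2 0 0 0"

```text
t: 48.1
position: [0.3874, 0.1363, 0.1284]
ee_rot: [-179.8, -0.0, 96.1]
contact_force: [0.1, -0.6, 0.6]
width: -0.0
finger_force: 0.0
```

```bash
python3 - <<'E'
from h import *
say(sense())
D=np.array([.537,.0525,0])
P=lambda x,z:(*(D+rz(6)@[x,.097,0])[:2].round(4),z,95.9)
to(P(-.14,.048),P(-.06,.048))
E
```

```text
{'t': 48.1, 'position': [0.3874, 0.1363, 0.1284], 'ee_rot': [-179.8305, -0.0049, 96.1316], 'contact_force': [0.0759, -0.6415, 0.5793], 'width': -0.0, 'finger_force': 0.0}
(np.float64(0.3876), np.float64(0.1343), 0.048, 95.9) [-0.049, 0.006, 2.009] [-0.17, -0.0, 0.23]
(np.float64(0.4672), np.float64(0.1427), 0.048, 95.9) [-0.053, 2.007, 2.003] [-0.17, -0.0, 0.23]
```

Request:
send_rows --pt "-0.05 0 0.8 0 0 0 0" --pt "-0.05 0 1.6 0 0 0 0" --pt "-0.05 0 2.0 0 0 0 0" --pt "-0.05 0 2.0 0 0 0 0"

```text
t: 48.5
position: [0.3847, 0.1318, 0.0456]
ee_rot: [-179.5, 0.0, 95.9]
contact_force: [0.6, -0.3, 0.6]
width: -0.0
finger_force: 0.0
```

Request:
send_rows --pt "0 0.3 0 0 0 0 0" --pt "0 0.6 0 0 0 0 0" --pt "0 0.9 0 0 0 0 0" --pt "0 1.2 0 0 0 0 0" --pt "0 1.5 0 0 0 0 0" --pt "0 1.8 0 0 0 0 0" --pt "0 1.95 0 0 0 0 0" --pt "0 1.95 0 0 0 0 0"

```text
t: 49.3
position: [0.465, 0.1409, 0.0476]
ee_rot: [-179.8, -0.0, 95.9]
contact_force: [-0.6, -0.6, -1.1]
width: -0.0003
finger_force: 0.6
```

```bash
python3 - <<'E'
from h import *
say(sense())
for c in("top","side"):
    grab_frame(c);print(c,[(round(d["conf"],2),d["extent"]) for d in search_frame("power_tip",c)])
D=np.array([.537,.0525,0])
for x in(-.084,-.036):k=D+rz(6)@[x,.097,.096];print("knob",proj(k,"top"),proj(k,"side"))
E
```

```text
{'t': 49.3, 'position': [0.465, 0.1409, 0.0476], 'ee_rot': [-179.7906, -0.0076, 95.9291], 'contact_force': [-0.5719, -0.5938, -1.1499], 'width': -0.0003, 'finger_force': 0.5939}
top []
side [(0.62, [373.5, 289.0, 16.6, 15.8]), (0.38, [285.9, 248.6, 139.7, 85.7])]
knob [[280.01546436 300.8447222 ]] [[404.22267633 291.18595558]]
knob [[277.87145407 281.17257498]] [[379.98833779 292.48173567]]
```

The lever has moved most of the way, with the knob at 382 px against about 380 at its end. Push on until it stops firmly.

Request:
send_rows --pt "0 0.1 0 0 0 0 0" --pt "0 0.2 0 0 0 0 0" --pt "0 0.3 0 0 0 0 0" --pt "0 0.3 0 0 0 0 0"

```text
t: 49.9
position: [0.4653, 0.1411, 0.0479]
ee_rot: [-178.4, 0.0, 96.0]
contact_force: [-30.3, -4.5, 21.1]
width: -0.0
finger_force: 16.0
```

Firm stop. Back off, rise and go clear.

Request:
send_rows --pt "0 -0.3 0 0 0 0 0" --pt "0 -0.8 0 0 0 0 0" --pt "0 -1.4 -0.3 0 0 0 0" --pt "0 -1.8 -1.2 0 0 0 0" --pt "0 -2.2 -2.3 0 0 0 0" --pt "0 -2.6 -3.0 0 0 0 0" --pt "0 -2.6 -3.0 0 0 0 0" --pt "0 -2.6 -3.0 0 0 0 0"

```text
t: 50.7
position: [0.3742, 0.1316, 0.1693]
ee_rot: [179.9, -0.0, 95.9]
contact_force: [-0.1, -0.0, 0.1]
width: 0.0
finger_force: 0.0
```

```bash
python3 - <<'E'
from h import *
say(sense())
for c in("top","side"):
    f=grab_frame(c)
    for n in("power_tip","module1_mid","cover_grip"): print(c,n,[(round(d["conf"],2),np.round(d["extent"]).tolist()) for d in search_frame(n,c)])
    o=cv2.imread(f"pics/{c}0.png");d=(cv2.absdiff(f,o).max(2)>45).astype(np.uint8)
    # near-table region hidden by the arm at the start: any small compact dark/bright blob?
f=grab_frame("top");g=cv2.cvtColor(f,6)
k=D=np.array([.537,.0525,0])
R=g[275:310,268:292];u=np.argwhere(R<25);print("dark knob px top",u.mean(0)[::-1]+[268,275],len(u))
E
```

```text
{'t': 50.7, 'position': [0.3742, 0.1316, 0.1693], 'ee_rot': [179.9144, -0.0315, 95.949], 'contact_force': [-0.1084, -0.0418, 0.0556], 'width': 0.0, 'finger_force': 0.0}
top power_tip []
top module1_mid [(0.74, [156.0, 243.0, 68.0, 63.0])]
top cover_grip [(0.79, [170.0, 218.0, 50.0, 108.0]), (0.43, [295.0, 211.0, 35.0, 19.0]), (0.26, [156.0, 243.0, 68.0, 64.0])]
side power_tip [(0.73, [373.0, 287.0, 20.0, 20.0]), (0.19, [325.0, 335.0, 93.0, 143.0])]
side module1_mid []
side cover_grip [(0.63, [289.0, 350.0, 169.0, 74.0])]
dark knob px top [279.02116402 290.89417989] 189
```

```bash
python3 - <<'E'
from h import *
D=np.array([.537,.0525,0])
for n,f in(("before",cv2.imread("pics/side0.png")),("now",grab_frame("side"))):
    g=cv2.GaussianBlur(cv2.cvtColor(f,6),(0,0),.7)
    h=cv2.HoughCircles(cv2.resize(g[270:315,360:425],None,fx=6,fy=6,interpolation=2),cv2.HOUGH_GRADIENT,1,60,param1=80,param2=12,minRadius=28,maxRadius=48)
    print(n,(h[0][:3,:2]/6+[360,270]).round(1).tolist(),(h[0][:3,2]/6).round(1).tolist())
    u=np.argwhere(g[270:315,360:425]<14);print(u.mean(0)[::-1]+[360,270],len(u))
for a in(-.5,-.3,.3,.4,.5):
    k=D+rz(6)@[-.06+.05*np.sin(a),.097,.052+.05*np.cos(a)];print(a,proj(k,"side").round(1))
E
```

```text
Traceback (most recent call last):
TypeError: 'NoneType' object is not subscriptable
```

```bash
python3 - <<'E'
from h import *
D=np.array([.537,.0525,0])
T=np.zeros((41,41),np.float32)
for n,f in(("before",cv2.imread("pics/side0.png")),("now",grab_frame("side"))):
    g=cv2.cvtColor(f,6)[275:312,362:422];G=cv2.resize(g,None,fx=4,fy=4,interpolation=2)
    d=(G<30).astype(np.uint8);t=cv2.distanceTransform(d,2,5);_,m,_,l=cv2.minMaxLoc(t)
    print(n,g.min(),"inscribed circle",round(m/4,1),(np.array(l)/4+[362,275]).round(1))
for a in(-.5,.3,.4,.5):
    k=D+rz(6)@[-.06+.05*np.sin(a),.097,.052+.05*np.cos(a)];print(a,proj(k,"side").round(1))
E
```

```text
before 2 inscribed circle 5.8 [404.  292.5]
now 1 inscribed circle 10.7 [396.2 311.8]
-0.5 [[404.2 291.2]]
0.3 [[384.9 291. ]]
0.4 [[382.4 291.7]]
0.5 [[380.  292.5]]
```

Request:
send_rows --pt "-1 -1.2 0 0 0 0 0" --pt "-2.2 -1.2 0 0 0 0 0" --pt "-3.4 -1.2 0 0 0 0 0" --pt "-4.6 -1.2 0 0 0 0 0" --pt "-5.8 -1.2 0 0 0 0 0" --pt "-7 -1.2 0 0 0 0 0" --pt "-8 -1.2 0 0 0 0 0" --pt "-8 -1.2 0 0 0 0 0"

```text
t: 52.05
position: [0.3586, -0.196, 0.1679]
ee_rot: [-179.8, 0.0, 95.6]
contact_force: [-0.2, 0.8, -0.5]
width: 0.0001
finger_force: 0.0
```

```bash
python3 - <<'E'
from h import *
say(sense())
for c,r in(("side",(275,312,362,422)),("top",(270,312,268,294))):
  for n,f in(("before",cv2.imread(f"pics/{c}0.png")),("now",grab_frame(c))):
    g=cv2.cvtColor(f,6)[r[0]:r[1],r[2]:r[3]];G=cv2.resize(g,None,fx=4,fy=4,interpolation=2)
    for th in(15,22,30):
        d=(G<th).astype(np.uint8);t=cv2.distanceTransform(d,2,5);_,m,_,l=cv2.minMaxLoc(t)
        print(c,n,th,round(m/4,1),(np.array(l)/4+[r[2],r[0]]).round(1))
  print([(round(d["conf"],2),np.round(d["extent"],1).tolist()) for d in search_frame("power_tip",c)+silhouettes("power_tip",c)])
D=np.array([.537,.0525,0])
for a in(-.5,.3,.4,.5):
    k=D+rz(6)@[-.06+.05*np.sin(a),.097,.052+.05*np.cos(a)];print(a,proj(k,"side").round(1),proj(k,"top").round(1))
E
```

```text
{'t': 52.05, 'position': [0.3586, -0.196, 0.1679], 'ee_rot': [-179.7981, 0.0476, 95.5615], 'contact_force': [-0.1804, 0.8368, -0.5219], 'width': 0.0001, 'finger_force': 0.0}
side before 15 5.5 [404. 293.]
side before 22 5.8 [404. 293.]
side before 30 5.8 [404.  292.5]
side now 15 7.5 [403.8 275. ]
side now 22 7.8 [404. 275.]
side now 30 8.1 [404. 275.]
[(0.59, [374.0, 287.0, 17.9, 20.8]), (0.37, [286.2, 250.9, 140.1, 83.2]), (0.69, [372.9, 289.2, 15.9, 17.0])]
top before 15 1.4 [282.5 298.2]
top before 22 2.4 [282.  298.8]
top before 30 4.4 [281.2 300.8]
top now 15 1.5 [278.5 278.8]
top now 22 2.5 [281.  280.5]
top now 30 4.4 [279.  281.2]
[(0.45, [155.0, 245.8, 68.3, 62.7]), (0.43, [273.7, 280.1, 7.4, 10.2]), (0.42, [272.8, 278.5, 10.4, 12.8]), (0.15, [293.4, 209.5, 37.7, 22.6])]
-0.5 [[404.2 291.2]] [[280.  300.8]]
0.3 [[384.9 291. ]] [[278.2 284.9]]
0.4 [[382.4 291.7]] [[278. 283.]]
0.5 [[380.  292.5]] [[277.9 281.2]]
```

In the top view the knob centre is at row 281.2, matching the fully-over prediction of 281.2. Handing in.

```bash
python3 -c "
from plant import *
print(sign_off())"
```

```text
the job is handed in; nothing more can be done
None
```

The job is handed in: the cover hangs on both prongs, the three modules I found are home in sockets 2–4, the power lever is fully over, and the bottle and box were left alone; no verdict was returned.

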